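# Load the cell stack from the electrode store

### The arm

A 6-joint arm with a two-finger parallel gripper is mounted at the origin on the work surface. World frame = base frame: x ahead of the robot, y to its left, z up, the work surface at z = 0. Lengths are in m, angles in rad, forces in N, time in s.
With the tool pointing down it reaches from about 0.25 to 0.775 m from the base axis. Payload 4 kg.
Tool frame: the origin (TCP) lies at the very end of the fingers, on their centre line; the grasp point (between the pads) lies 19 mm behind it; x points along the fingers, y is the direction in which the jaws open and shut, and the axes are right-handed (so a half turn about x gives the same grasp; the last joint's range is limited). The gripper opens to 94 mm and grips with 3 to 60 N. Pads are 16 mm wide; open, the fingers measure 119 mm over their backs; the gripper's body (75 mm by 177 mm) begins 78 mm behind the grasp point.
Start: joints at [-1.447, 0.087, 1.371, -0, 1.684, -0.103], TCP at [0.124, -0.536, 0.206] pointing down, gripper open.
Joint ranges: [-3.1, 3.1], [-0.76, 2.03], [0.27, 2.55], [-1.08, 4.22], [0.17, 2.65], [-2.57, 2.57]. Speed limits (rad/s): [2.79, 2.79, 3.14, 3.14, 3.14, 3.14].

### API

Orientations are given as a unit quaternion [x, y, z, w].
In Python, from workcell import robot, optics, trace, landmark_of gives the robot as it stands.
- The arm moves only by the shell command python3 -m creep 'ROWS' [FORCE]. ROWS is text: rows parted by semicolons, each of 7 numbers parted by spaces: the shift along the tool's x, y, z in mm, then the turn, a rotation vector about the tool's x, y, z in rad, then the closure, from 0 (fully open) to 1 (shut). In form: dx dy dz wx wy wz gripper; .... A call has 1 to 10 rows; each row is the pose to reach, as a shift and turn from the pose commanded when the call began, along the tool's axes at that moment; what a row does not reach only later rows make up. A row lasts 1/12 s, in which the tool goes at most 41.7 mm and 7.16 degrees, less where a joint would pass 70% of its speed; a pose out of reach is approached as far as the arm can. A call with a gripper value outside its range is refused whole. The fingers move at their own pace and stop on an object; FORCE is the grip in N (left out, the last holds). Time passes only in rows, so rows that repeat a pose let the fingers close. It gives the time, the measured TCP pose, the force and the opening at its end, in the units of the state.
- robot.get_obs(): the state, without advancing time (a new reading comes with each control period).
- optics.get_image(name): name is "scene" or "top" or "wrist"; returns the picture (480x640x3 uint8, red, green, blue); there is no depth.
- optics.camera_params(name): a dict with "vertical_fov" (degrees; the focal length in pixels is half the picture's height over the tangent of half this angle, whatever the lens; pixels are square), "cx", "cy" (the principal point, pixels), "cam_to_world" (4x4, takes a point from camera to world coordinates). Camera axes: x right, y down, z forward; pixel columns grow to the right and rows downward; lengths in m; the calibration is good to about 2 mm. The wrist camera is an equidistant fisheye: a pixel r from the principal point sees the ray r / f radians off the axis. A picture is of the moment at which its call begins: read the wrist's pose just before it. camera_params takes no time and is no camera call; for the wrist camera it gives the pose at the moment of the call.
- robot.hand_in(): hands the job in, once; it reports no verdict.
Trained networks look in the newest picture that a camera, given by its name, has taken for a name from the list of things; names that differ only in an ending like _2 or _b are one class to them, and where a whole thing is asked for, a point or a joint stands for the part that bears it (a point fixed in the world has none). Each returns a list of dicts, best first, with "confidence" (0 to 1); they miss things now and then, are a little off and sometimes report something else, mostly with a low value. They report only what shows in the picture. A call takes as long as a camera call.
- trace(thing, camera): "mask" (480x640 bool, what is visible of it).
- landmark_of(thing, camera): "point" ([x, y, z] in m, in the coordinates of the camera as it stood for that picture, good to about 4 mm: a listed point, or the origin of a listed thing).
The state is a dict: "time": time; "q": joint angles; "joint_velocities": joint speeds; "tau": joint torques, N m; "tool_pos": TCP position; "orientation": TCP orientation; "contact_force": force on the tool from outside, world axes, zero at the start; "moment": the same for the moment, N m; "gripper_width": finger opening in m.
Only numpy, scipy, OpenCV 4.12 (cv2) and the standard library are available. Lean on these libraries where they do the work, as an engineer would, in place of code of your own. Each camera call takes 0.05 s, during which the arm holds its last target.

### The job

Load the electrolysis cell: raise the flap of the electrode store until it leans back and stays open, take out every plate electrode in the box and slide each one, plate first and grip block upward, fully home into a free slot of the cell stack so that its block butts on the stack. When the box is empty and all the plates are in, bring the flap down shut again. Leave the jar, the vial and the weighing boat where they are.

Things in the scene. Friction and masses are not known exactly. Their poses are not given: they have to be found in the camera images.
- store: fixed white box 158 mm (own x) by 284 mm (y), walls 4, floor 5 thick; front wall (-x, towards the robot) 50 high, back wall 80, sides sloping between. Origin: centre of its underside, on the bench. The plates lie side by side on its floor. Stands left or right, yaw varies
- flap (a joint): clear flap on the store (161 mm hinge to front edge, 0.28 kg): 0 shut, then sloping down to the front by 0.19 rad; grows as the front edge is lifted; upright at 1.76, stop at 2.05. Below 1.76 its weight shuts it; beyond, it falls back and stays open. Hinge line parallel to the store's y, 79 mm behind (+x) and 83 above its origin
- flap_bar (a point): middle of the flap's bow handle: a round steel bar 10 mm thick, 100 long along the store's y, in the flap's plane, with a 34 mm free gap between bar and flap edge for a finger; 200 mm from the hinge line. Shut: 118 mm in front of the store's origin, 49 above the bench. Open: the topmost part
- cell: fixed bolted stack of black and white plastic plates, 90 mm deep, 296 wide, 66 high (bolt heads to 74) on a grey drip tray 6 thick. Four slots side by side, 72 apart, in its front face (-x, towards the robot); before them a ledge 20 deep, 30 above the bench, parted into four bays by webs 10 high, 4 thick. Origin on the bench, 75 in front of that face, on the middle line
- slot1 (a point): middle of the lower edge of a slot mouth in the cell's front face, 30 mm above the bench; x points into the slot, z up. The slot is 68 mm wide, 10 high (from here up), 78 deep, level; the open ledge in front of it is its floor carried on. When a plate is home its block butts on the face, the block's middle 25 mm in front of and 13 above this point. Any plate fits any slot
- slot2 (a point): middle of the lower edge of a slot mouth in the cell's front face, 30 mm above the bench; x points into the slot, z up. The slot is 68 mm wide, 10 high (from here up), 78 deep, level; the open ledge in front of it is its floor carried on. When a plate is home its block butts on the face, the block's middle 25 mm in front of and 13 above this point. Any plate fits any slot
- slot3 (a point): middle of the lower edge of a slot mouth in the cell's front face, 30 mm above the bench; x points into the slot, z up. The slot is 68 mm wide, 10 high (from here up), 78 deep, level; the open ledge in front of it is its floor carried on. When a plate is home its block butts on the face, the block's middle 25 mm in front of and 13 above this point. Any plate fits any slot
- slot4 (a point): middle of the lower edge of a slot mouth in the cell's front face, 30 mm above the bench; x points into the slot, z up. The slot is 68 mm wide, 10 high (from here up), 78 deep, level; the open ledge in front of it is its floor carried on. When a plate is home its block butts on the face, the block's middle 25 mm in front of and 13 above this point. Any plate fits any slot
- plate1_mid (a point): middle of the white grip block (50 long, along own x, 20 wide, 26 high) of a 0.12 kg plate electrode. A copper plate 60 wide, 4 thick reaches 70 forward (+x) from the block's front end, its underside flush with the block's. This point is 25 behind the block's front end, 13 above the underside. Starts flat in the store, plate to the back. None if absent (2 to 4 are present). May get knocked aside
- plate2_mid (a point): middle of the white grip block (50 long, along own x, 20 wide, 26 high) of a 0.12 kg plate electrode. A copper plate 60 wide, 4 thick reaches 70 forward (+x) from the block's front end, its underside flush with the block's. This point is 25 behind the block's front end, 13 above the underside. Starts flat in the store, plate to the back. None if absent (2 to 4 are present). May get knocked aside
- plate3_mid (a point): middle of the white grip block (50 long, along own x, 20 wide, 26 high) of a 0.12 kg plate electrode. A copper plate 60 wide, 4 thick reaches 70 forward (+x) from the block's front end, its underside flush with the block's. This point is 25 behind the block's front end, 13 above the underside. Starts flat in the store, plate to the back. None if absent (2 to 4 are present). May get knocked aside
- plate4_mid (a point): middle of the white grip block (50 long, along own x, 20 wide, 26 high) of a 0.12 kg plate electrode. A copper plate 60 wide, 4 thick reaches 70 forward (+x) from the block's front end, its underside flush with the block's. This point is 25 behind the block's front end, 13 above the underside. Starts flat in the store, plate to the back. None if absent (2 to 4 are present). May get knocked aside
- plate1_edge (a point): middle of the front edge of the copper plate of plate1, 95 mm ahead (+x) of plate1_mid and 11 below it; 70 mm inside the slot mouth when home
- plate2_edge (a point): middle of the front edge of the copper plate of plate2, 95 mm ahead (+x) of plate2_mid and 11 below it; 70 mm inside the slot mouth when home
- plate3_edge (a point): middle of the front edge of the copper plate of plate3, 95 mm ahead (+x) of plate3_mid and 11 below it; 70 mm inside the slot mouth when home
- plate4_edge (a point): middle of the front edge of the copper plate of plate4, 95 mm ahead (+x) of plate4_mid and 11 below it; 70 mm inside the slot mouth when home
- plate1: the same plate electrode as plate1_mid; origin under the middle of its grip block, axes the same
- plate2: the same plate electrode as plate2_mid; origin under the middle of its grip block, axes the same
- plate3: the same plate electrode as plate3_mid; origin under the middle of its grip block, axes the same
- plate4: the same plate electrode as plate4_mid; origin under the middle of its grip block, axes the same
- jar_mid (a point): bystander: amber jar, 90 mm across, 165 mm high, point 80 mm above its underside
- vial_mid (a point): bystander: glass vial, 32 mm across, 62 mm high, point 30 mm above its underside
- boat_mid (a point): bystander: white six-sided weighing boat, 80 mm across, 22 mm high, point 11 mm above its underside

How it is judged:
By the outcome, as a careful person would: the job done as asked, in the order asked, and still so for the second after the job is handed in, with the robot touching nothing.
Of plate1, plate2, plate3, plate4 only 2 to 4 are there at a start; the rules pass over those that are not, and their reading is None.
At some moment in a run one of plate1, plate2, plate3, plate4 may be knocked a few centimetres aside while the robot is not near it.
It also fails if it takes over 210 s, if anything falls off the work surface, if the arm or the gripper's body presses on something with over 40 N, if the wrist force passes 120 N, or if a joint passes its speed limit or range.

## Working session

There is one attempt and no reset: what is moved stays moved. The work goes in short steps, Python scripts to look and compute and a shell command to move; the robot and the scene stay as the last step left them, time stands still between calls to the robot, and variables do not carry over. Pictures are saved under pics/ and viewed, and the job is handed in when it is done.

```bash
ls; mkdir -p pics; cat > look.py <<'E'
from workcell import robot, optics, trace, landmark_of
import cv2,numpy as np,sys
def snap(c,n):
    im=optics.get_image(c); cv2.imwrite(f'pics/{n}.png',im[:,:,::-1]); return im
E
python3 - <<'E'
from look import *
print(robot.get_obs())
for c in ['scene','top','wrist']:
    snap(c,c+'0'); p=optics.camera_params(c); print(c,p)
E
```

```text
pics
{'time': 0.0, 'q': array([-1.44710557e+00,  8.79358347e-02,  1.37226719e+00, -1.85903371e-05,
        1.68358273e+00, -1.03099177e-01]), 'joint_velocities': array([ 2.31503873e-03,  4.70347789e-05, -1.68344160e-04,  5.01008008e-04,
        6.42301907e-04, -1.19919788e-04]), 'tau': array([ 1.43266207e-03, -3.40182281e+01, -3.02425325e+01,  7.19417352e-02,
        3.30042851e-02, -1.82375152e-04]), 'tool_pos': array([ 0.12358888, -0.53536634,  0.20430809]), 'orientation': array([-0.70255066, -0.08078512,  0.70257969, -0.07923458]), 'contact_force': array([-0.69139533,  0.25061391, -0.70127076]), 'moment': array([ 0.05898611,  0.02223067, -0.00028614]), 'gripper_width': 0.09430454954732244}
scene {'vertical_fov': 48.20195087395097, 'cx': 322.1751907890716, 'cy': 234.54018086701808, 'cam_to_world': array([[ 0.40810112,  0.77602894, -0.48086647,  1.03042086],
       [ 0.91282803, -0.33873114,  0.22804868, -0.19700914],
       [ 0.01408793, -0.53201531, -0.84661753,  0.87954533],
       [ 0.        ,  0.        ,  0.        ,  1.        ]])}
top {'vertical_fov': 43.1105659083615, 'cx': 311.01226759856223, 'cy': 238.1598269340862, 'cam_to_world': array([[ 0.13451436, -0.96875937,  0.20835347,  0.32277739],
       [-0.99090201, -0.13243325,  0.02397174, -0.0151522 ],
       [ 0.00437008, -0.20968241, -0.97775978,  1.3113307 ],
       [ 0.        ,  0.        ,  0.        ,  1.        ]])}
wrist {'vertical_fov': 65.70646984690485, 'cx': 320.2725863673176, 'cy': 242.11125585685423, 'cam_to_world': array([[ 0.22415173, -0.94207453, -0.24950268,  0.19524174],
       [-0.97455253, -0.21716241, -0.05556838, -0.51924075],
       [-0.00183305,  0.25560922, -0.96677845,  0.38462099],
       [ 0.        ,  0.        ,  0.        ,  1.        ]])}
```

View pics/scene0.png

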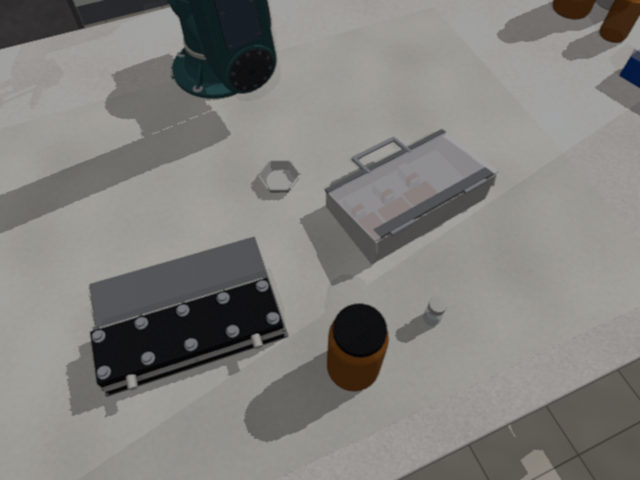

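View pics/top0.png

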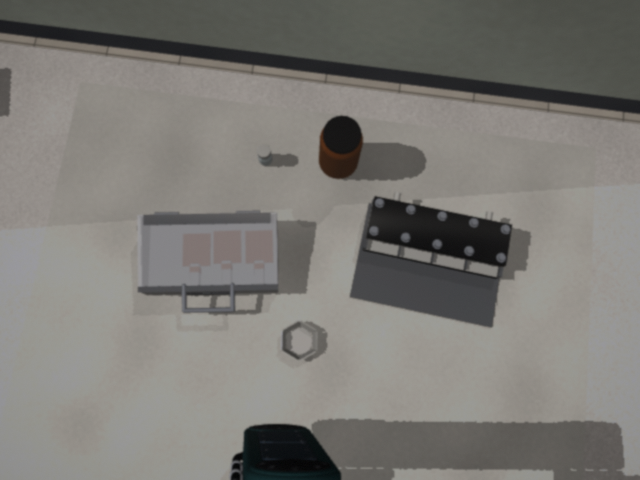

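View pics/wrist0.png

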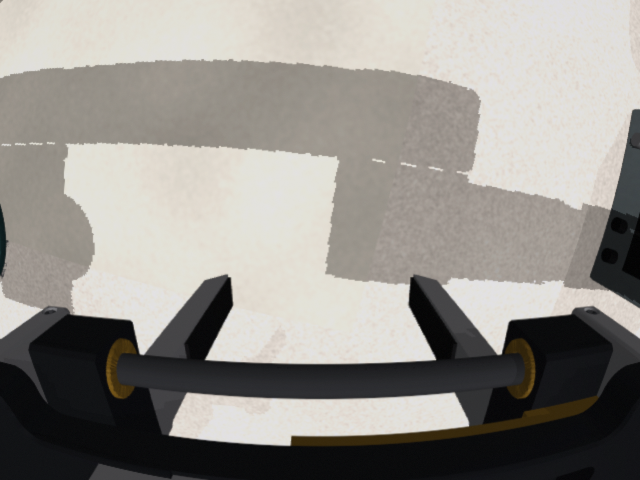

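The scene picture shows the store at about (410,190) with three plates inside, the cell at (185,320), the jar at (358,345), the vial at (435,310) and the boat at (280,177). In the top picture the store is at (208,253), its handle at (208,310) and the cell at (435,260). Next I'll take landmarks.

```bash
cat >> look.py <<'E'
def lm(t,c,conf=0.0,P=None):
    P=P or optics.camera_params(c)
    T=P['cam_to_world']; out=[]
    for d in landmark_of(t,c):
        out.append((round(float(d['confidence']),2),(T[:3,:3]@d['point']+T[:3,3]).round(4)))
    return out
E
python3 - <<'E'
from look import *
for t in ['store','cell','flap_bar','slot1','slot2','slot3','slot4','plate1_mid','plate2_mid','plate3_mid','plate4_mid','plate1_edge','jar_mid','vial_mid','boat_mid']:
    for c in ['top','scene']:
        print(t,c,[(a,list(b)) for a,b in lm(t,c)][:5])
E
```

```text
store top [(0.86, [np.float64(0.5314), np.float64(0.2251), np.float64(-0.0007)]), (0.29, [np.float64(0.4139), np.float64(0.2052), np.float64(0.0494)])]
store scene [(0.87, [np.float64(0.5289), np.float64(0.2223), np.float64(-0.0016)])]
cell top [(0.55, [np.float64(0.5187), np.float64(-0.2409), np.float64(0.0029)])]
cell scene [(0.97, [np.float64(0.5212), np.float64(-0.2398), np.float64(0.0025)])]
flap_bar top [(0.83, [np.float64(0.4138), np.float64(0.2046), np.float64(0.0491)])]
flap_bar scene [(0.94, [np.float64(0.4136), np.float64(0.2029), np.float64(0.0483)])]
slot1 top [(0.88, [np.float64(0.6005), np.float64(-0.2078), np.float64(0.0272)]), (0.86, [np.float64(0.5922), np.float64(-0.3538), np.float64(0.0286)]), (0.57, [np.float64(0.5911), np.float64(-0.2827), np.float64(0.0293)])]
slot1 scene [(0.98, [np.float64(0.6039), np.float64(-0.1388), np.float64(0.028)]), (0.72, [np.float64(0.5942), np.float64(-0.2816), np.float64(0.0287)]), (0.7, [np.float64(0.5878), np.float64(-0.3538), np.float64(0.0319)]), (0.64, [np.float64(0.6002), np.float64(-0.2083), np.float64(0.0309)])]
slot2 top [
[... 2033 characters left out ...]
np.float64(0.7887), np.float64(-0.0198), np.float64(0.0828)]), (0.71, [np.float64(0.5311), np.float64(0.2232), np.float64(0.0008)]), (0.26, [np.float64(0.7644), np.float64(0.1462), np.float64(0.0281)])]
jar_mid scene []
vial_mid top [(0.79, [np.float64(0.7653), np.float64(0.1454), np.float64(0.0299)]), (0.44, [np.float64(0.5206), np.float64(-0.2454), np.float64(0.0018)])]
vial_mid scene [(0.89, [np.float64(0.7673), np.float64(0.1476), np.float64(0.0344)])]
boat_mid top [(0.75, [np.float64(0.3772), np.float64(0.0197), np.float64(0.0133)])]
boat_mid scene [(0.91, [np.float64(0.3777), np.float64(0.0115), np.float64(0.008)]), (0.28, [np.float64(0.5985), np.float64(-0.2087), np.float64(0.0321)])]
```

```bash
cat >> look.py <<'E'
from scipy.spatial.transform import Rotation as Ro
def pose():
    o=robot.get_obs(); return np.array(o['tool_pos']),Ro.from_quat(o['orientation'])
def downR(yaw,flip=1):
    # tool x down; tool y (jaw) along world dir yaw (rad)
    x=np.array([0,0,-1.]); y=np.array([np.cos(yaw),np.sin(yaw),0])
    return Ro.from_matrix(np.c_[x,y,np.cross(x,y)])
def go(p,R):
    """print shift in tool axes (mm), rotvec, rows needed"""
    p0,R0=pose(); d=R0.inv().apply(np.array(p)-p0)*1000; w=(R0.inv()*R).as_rotvec()
    print('shift',d.round(1),'rot',w.round(4),'rows>=',round(max(np.linalg.norm(d)/41.7,np.linalg.norm(w)/.125),1))
def st():
    o=robot.get_obs(); R=Ro.from_quat(o['orientation']).as_matrix()
    print('t',round(o['time'],2),'p',np.round(o['tool_pos'],4),'w',round(o['gripper_width'],4),'F',np.round(o['contact_force'],1),'q',np.round(o['q'],2),'jawyaw',round(np.arctan2(R[1,1],R[0,1]),3),'xax',R[:,0].round(3))
def ray(u,v,c,P=None):
    P=P or optics.camera_params(c); f=240/np.tan(np.radians(P['vertical_fov']/2)); T=P['cam_to_world']
    x,y=(u-P['cx'])/f,(v-P['cy'])/f
    if c=='wrist':
        r=np.hypot(x,y); s=np.sin(r)/max(r,1e-9); d=np.array([x*s,y*s,np.cos(r)])
    else: d=np.array([x,y,1.])
    return T[:3,3],T[:3,:3]@d
def onz(u,v,c,z,P=None):
    o,d=ray(u,v,c,P); return (o+d*(z-o[2])/d[2]).round(4)
E
python3 - <<'E'
from look import *
st(); p,R=pose(); print(R.as_matrix().round(3))
for a in [(182,310),(234,310)]: print('bar top',onz(*a,'top',.049))
for a in [(145,290),(278,291)]: print('flap front',onz(*a,'top',.056))
for a in [(145,215),(277,212)]: print('hinge',onz(*a,'top',.083))
for a in [(353,160),(403,139)]: print('bar scene',onz(*a,'scene',.049))
th=.168
go([.42,.205,.33],downR(th))
go([.42,.205,.33],downR(th+np.pi))
E
python3 -c "
import cv2
im=cv2.imread('pics/top0.png')[190:340,110:310];cv2.imwrite('pics/topc.png',cv2.resize(im,None,fx=4,fy=4,interpolation=2))"
```

```text
t 1.65 p [ 0.1237 -0.5359  0.2055] w 0.0936 F [ 0.4 -0.5 -0.7] q [-1.45  0.09  1.37  0.    1.68 -0.1 ] jawyaw -1.344 xax [ 0. -0. -1.]
[[ 0.     0.225 -0.974]
 [-0.    -0.974 -0.225]
 [-1.     0.    -0.   ]]
bar top [0.4048 0.26   0.049 ]
bar top [0.4194 0.1534 0.049 ]
flap front [0.4348 0.3418 0.056 ]
flap front [0.4699 0.0684 0.056 ]
hinge [0.5866 0.3641 0.083 ]
hinge [0.6302 0.0928 0.083 ]
bar scene [0.4222 0.1554 0.049 ]
bar scene [0.4128 0.2748 0.049 ]
shift [-124.6 -655.3 -455.3] rot [-1.512e+00  1.000e-04 -1.000e-04] rows>= 19.4
shift [-124.6 -655.3 -455.3] rot [ 1.6296e+00 -1.0000e-04 -1.0000e-04] rows>= 19.4
```

View pics/topc.png

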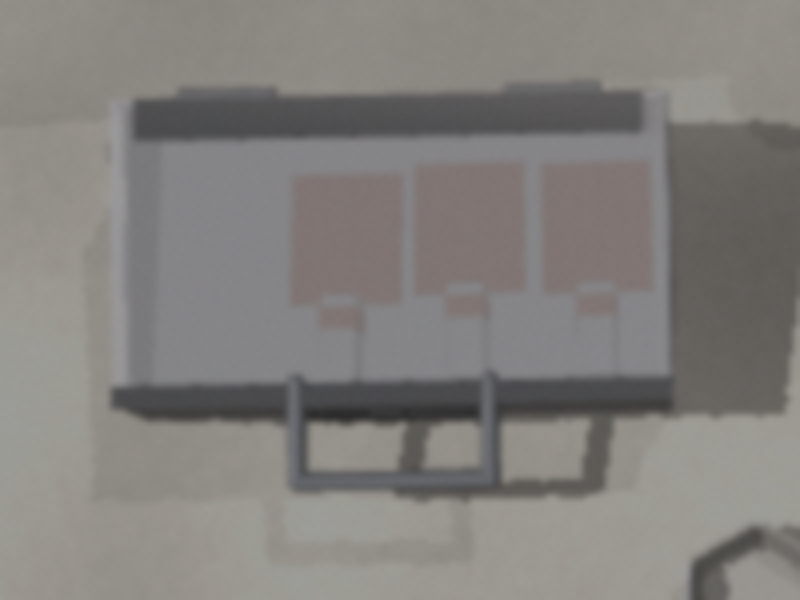

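```bash
python3 -m creep '-60 -330 -220 -0.75 0 0 0; -60 -330 -220 -0.75 0 0 0; -60 -330 -220 -0.75 0 0 0; -60 -330 -220 -0.75 0 0 0; -60 -330 -220 -0.75 0 0 0; -60 -330 -220 -0.75 0 0 0; -60 -330 -220 -0.75 0 0 0; -60 -330 -220 -0.75 0 0 0; -60 -330 -220 -0.75 0 0 0; -60 -330 -220 -0.75 0 0 0'; python3 -c "
from look import *
st(); go([.40,.20,.30],downR(.145))"
```

```text
time: 2.48
tool_pos: [0.2643, -0.1621, 0.2667]
orientation: [0.625, 0.332, -0.623, 0.333]
contact_force: [-0.3, -0.1, -0.4]
gripper_width: 0.0939
t 2.48 p [ 0.2643 -0.1621  0.2667] w 0.0939 F [-0.3 -0.1 -0.4] q [-0.74 -0.47  1.71  0.    1.89 -0.14] jawyaw -0.592 xax [ 0.003 -0.001 -1.   ]
shift [ -33.3  -89.4 -376.3] rot [-7.371e-01  5.000e-04 -3.000e-03] rows>= 9.3
```

```bash
python3 -m creep '-33 -89 -376 -0.738 0 -0.003 0; -33 -89 -376 -0.738 0 -0.003 0; -33 -89 -376 -0.738 0 -0.003 0; -33 -89 -376 -0.738 0 -0.003 0; -33 -89 -376 -0.738 0 -0.003 0; -33 -89 -376 -0.738 0 -0.003 0; -33 -89 -376 -0.738 0 -0.003 0; -33 -89 -376 -0.738 0 -0.003 0; -33 -89 -376 -0.738 0 -0.003 0; -33 -89 -376 -0.738 0 -0.003 0'; python3 -m creep '0 0 0 0 0 0 0.3; 0 0 0 0 0 0 0.3; 0 0 0 0 0 0 0.3'; python3 -c "
from look import *
st(); P=optics.camera_params('wrist'); snap('wrist','w1')
for t in ['flap_bar','store','plate1_mid','plate1_edge']: print(t,lm(t,'wrist',P=P))
"
```

```text
time: 3.32
tool_pos: [0.4012, 0.201, 0.298]
orientation: [0.461, 0.537, -0.461, 0.534]
contact_force: [-0.5, -0.1, -0.9]
gripper_width: 0.0941
time: 3.57
tool_pos: [0.4002, 0.1953, 0.2985]
orientation: [0.462, 0.535, -0.464, 0.534]
contact_force: [-0.5, -0.3, -0.8]
gripper_width: 0.0775
t 3.57 p [0.4002 0.1953 0.2985] w 0.0775 F [-0.5 -0.3 -0.8] q [ 0.33 -0.14  1.41  0.    1.88  0.18] jawyaw 0.143 xax [-0.003 -0.    -1.   ]
flap_bar [(0.93, array([0.4118, 0.2047, 0.0493]))]
store [(0.96, array([ 0.5324,  0.223 , -0.0026]))]
plate1_mid []
plate1_edge []
```

View pics/w1.png

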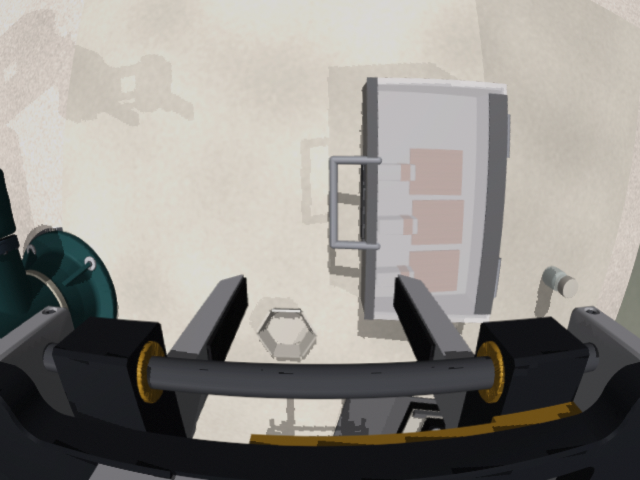

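The wrist view shows the bar from (333,160) to (334,245), the flap front edge at column 370, and three plates.

```bash
python3 -c "
from look import *
P=optics.camera_params('wrist')
a=onz(333,160,'wrist',.049,P);b=onz(334,245,'wrist',.049,P)
print(a,b,np.linalg.norm(a-b),'yaw',np.arctan2(-(a-b)[0],(a-b)[1]),(a+b)/2)
a=onz(372,85,'wrist',.055,P);b=onz(370,318,'wrist',.055,P)
print(a,b,np.linalg.norm(a-b),'yaw',np.arctan2(-(a-b)[0],(a-b)[1]))
a=onz(507,95,'wrist',.083,P);b=onz(490,313,'wrist',.083,P)
print(a,b,np.linalg.norm(a-b),'yaw',np.arctan2(-(a-b)[0],(a-b)[1]))
"
```

```text
[0.4054 0.255  0.049 ] [0.4215 0.1552 0.049 ] 0.10109030616236159 yaw 0.1599446261667462 [0.41345 0.2051  0.049  ]
[0.4364 0.3478 0.055 ] [0.4812 0.0681 0.055 ] 0.28326512316202995 yaw 0.1588225865291376
[0.59   0.3673 0.083 ] [0.6298 0.1036 0.083 ] 0.2666865763400926 yaw 0.14979846517760656
```

```bash
python3 -c "
from look import *
go([.4135,.2045,.1],downR(.157))"
```

```text
shift [198.8  14.6  -7. ] rot [-0.015  -0.001   0.0019] rows>= 4.8
```

```bash
python3 -m creep '40 14.6 -7 -0.015 0 0 0.62; 80 14.6 -7 -0.015 0 0 0.62; 120 14.6 -7 -0.015 0 0 0.62;160 14.6 -7 -0.015 0 0 0.62;185 14.6 -7 -0.015 0 0 0.62;199 14.6 -7 -0.015 0 0 0.62;199 14.6 -7 -0.015 0 0 0.62;199 14.6 -7 -0.015 0 0 0.62;199 14.6 -7 -0.015 0 0 0.62;199 14.6 -7 -0.015 0 0 0.62' 15; python3 -c "
from look import *
st(); go([.4135,.2045,.031],downR(.157));snap('wrist','w2')"
```

```text
time: 4.65
tool_pos: [0.4148, 0.2059, 0.1016]
orientation: [0.46, 0.538, -0.458, 0.538]
contact_force: [0.2, -0.0, 1.1]
gripper_width: 0.0359
t 4.65 p [0.4148 0.2059 0.1016] w 0.0359 F [ 0.2 -0.   1.1] q [ 0.34 -0.06  1.73  0.    1.47  0.18] jawyaw 0.159 xax [ 0.001  0.002 -1.   ]
shift [70.6 -1.6  1.3] rot [ 0.0016 -0.0018 -0.0014] rows>= 1.7
```

View pics/w2.png

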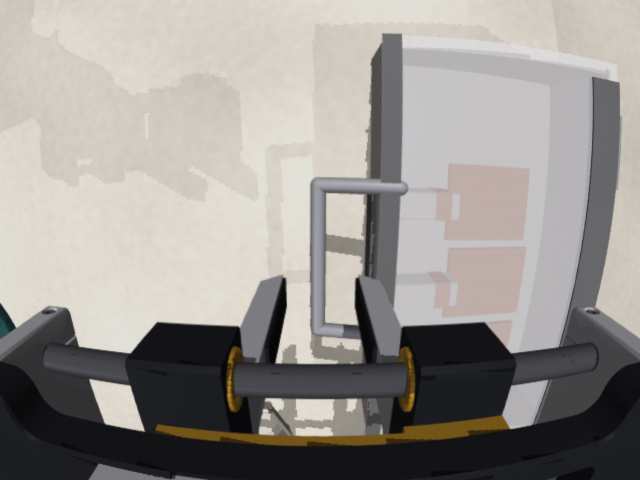

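```bash
python3 -m creep '35 -1.6 1.3 0 0 0 0.62; 60 -1.6 1.3 0 0 0 0.62; 70 -1.6 1.3 0 0 0 0.62; 70 -1.6 1.3 0 0 0 0.62;70 -1.6 1.3 0 0 0 0.62' ; python3 -c "
from look import *
st()
snap('wrist','w3');snap('scene','s3')"
```

```text
time: 5.12
tool_pos: [0.4124, 0.2044, 0.0303]
orientation: [0.458, 0.539, -0.459, 0.537]
contact_force: [0.3, 0.4, 0.7]
gripper_width: 0.0357
t 5.12 p [0.4124 0.2044 0.0303] w 0.0357 F [0.3 0.4 0.7] q [ 0.34 -0.01  1.82  0.    1.32  0.18] jawyaw 0.159 xax [-0.002  0.001 -1.   ]
```

View pics/w3.png

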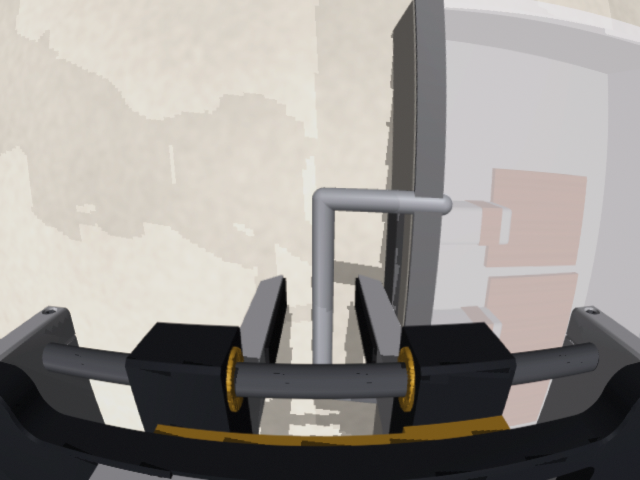

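The fingers straddle the bar at column 322, one of them in the gap. I'll close on it.

```bash
python3 -m creep '0 0 0 0 0 0 1;0 0 0 0 0 0 1;0 0 0 0 0 0 1;0 0 0 0 0 0 1;0 0 0 0 0 0 1;0 0 0 0 0 0 1' 15; python3 -c "
from look import *
st()
p,R=pose(); g=p-[0,0,-.019]
yaw=.157; ux=np.array([np.cos(yaw),np.sin(yaw),0])
for a in [.1,.3,.5,.7,.9,1.1,1.3,1.5,1.7,1.85,2.0,2.05]:
    # bar pos at angle a rel hinge: angle elevation a-.19
    def b(a): e=a-.19; return -.2*np.cos(e)*ux+np.array([0,0,.2*np.sin(e)])
    d=R.inv().apply(b(a)-b(0))*1000; print(a,d.round(1))
"
```

```text
time: 5.72
tool_pos: [0.4133, 0.2045, 0.0301]
orientation: [0.459, 0.538, -0.458, 0.538]
contact_force: [3.9, -0.3, 0.3]
gripper_width: 0.0093
t 5.72 p [0.4133 0.2045 0.0301] w 0.0093 F [ 3.9 -0.3  0.3] q [ 0.34 -0.01  1.83  0.    1.32  0.18] jawyaw 0.159 xax [ 0.001  0.001 -1.   ]
0.1 [-19.8  -2.8  -0. ]
0.3 [-59.7  -2.3  -0.1]
0.5 [-98.8   6.   -0.1]
0.7 [-1.354e+02  2.200e+01 -1.000e-01]
0.9 [-1.681e+02  4.490e+01 -1.000e-01]
1.1 [-1.956e+02  7.380e+01 -1.000e-01]
1.3 [-2.168e+02  1.077e+02 -1.000e-01]
1.5 [-230.9  145.    -0. ]
1.7 [-237.2  184.5    0. ]
1.85 [-2.368e+02  2.144e+02  1.000e-01]
2.0 [-2.319e+02  2.440e+02  2.000e-01]
2.05 [-2.292e+02  2.536e+02  2.000e-01]
```

```bash
python3 -m creep '-20 -2.8 0 0 0 0 1;-40 -3 0 0 0 0 1;-60 -2.3 0 0 0 0 1;-79 1 0 0 0 0 1;-99 6 0 0 0 0 1;-118 13.5 0 0 0 0 1;-135 22 0 0 0 0 1;-152 33 0 0 0 0 1;-168 45 0 0 0 0 1' 15; python3 -c "
from look import *
st();snap('scene','s4');snap('wrist','w4')"
```

```text
time: 6.47
tool_pos: [0.4619, 0.2119, 0.1957]
orientation: [0.461, 0.537, -0.457, 0.539]
contact_force: [20.5, 4.7, -20.8]
gripper_width: 0.0091
t 6.47 p [0.4619 0.2119 0.1957] w 0.0091 F [ 20.5   4.7 -20.8] q [ 0.32 -0.01  1.49  0.    1.65  0.16] jawyaw 0.158 xax [ 0.007  0.002 -1.   ]
```

View pics/s4.png

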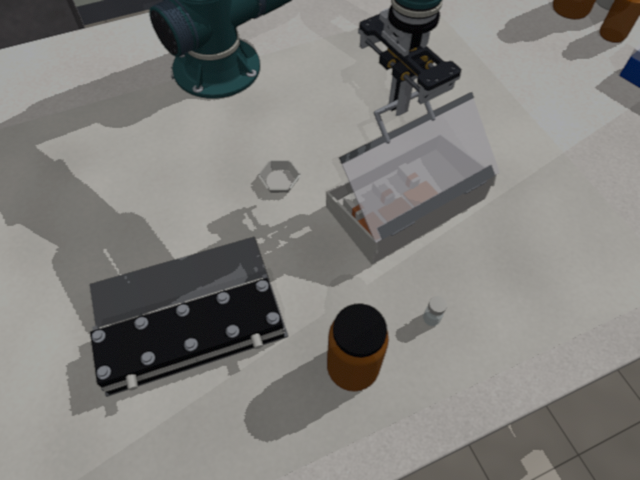

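View pics/w4.png

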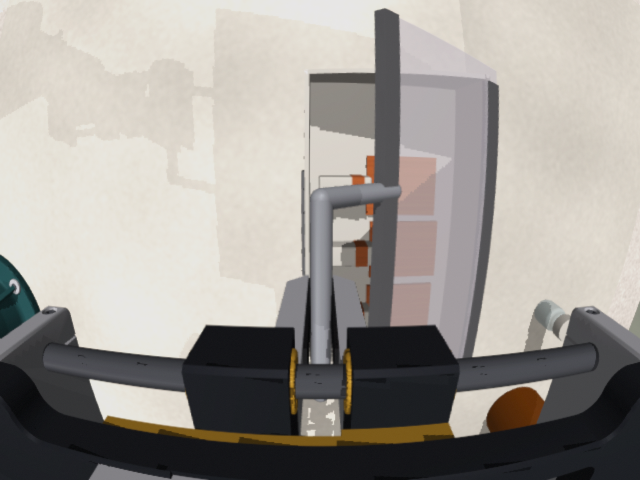

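```bash
python3 -m creep '1 1.2 0 0 0 0 1;2 2.3 0 0 0 0 1;2 2.3 0 0 0 0 1' 15; python3 -c "
from look import *
st()"
```

```text
time: 6.82
tool_pos: [0.4598, 0.2115, 0.1935]
orientation: [0.458, 0.539, -0.459, 0.537]
contact_force: [6.0, 1.3, -7.4]
gripper_width: 0.0093
t 6.82 p [0.4598 0.2115 0.1935] w 0.0093 F [ 6.   1.3 -7.4] q [ 0.32 -0.01  1.49  0.    1.66  0.16] jawyaw 0.159 xax [-0.003  0.    -1.   ]
```

```bash
python3 -m creep '-6.5 7.5 0 0 0 0 1;-13.8 14.6 0 0 0 0 1;-20.5 22 0 0 0 0 1;-26.6 29.5 0 0 0 0 1;-32.5 37.5 0 0 0 0 1;-38 45.7 0 0 0 0 1;-38 45.7 0 0 0 0 1;-38 45.7 0 0 0 0 1' 15; python3 -c "
from look import *
st()"
```

```text
time: 7.48
tool_pos: [0.5036, 0.2183, 0.2323]
orientation: [0.457, 0.539, -0.46, 0.537]
contact_force: [1.2, -0.6, -3.0]
gripper_width: 0.0093
t 7.48 p [0.5036 0.2183 0.2323] w 0.0093 F [ 1.2 -0.6 -3. ] q [0.31 0.09 1.32 0.   1.74 0.15] jawyaw 0.159 xax [-0.005 -0.001 -1.   ]
```

```bash
python3 -m creep '-5 9 0 0 0 0 1;-9.4 17.8 0 0 0 0 1;-17.3 36 0 0 0 0 1;-23.2 55.2 0 0 0 0 1;-27.3 74.5 0 0 0 0 1;-29.3 94.5 0 0 0 0 1;-29.6 114 0 0 0 0 1;-29.6 114 0 0 0 0 1' 15; python3 -c "
from look import *
st()"
```

```text
time: 8.15
tool_pos: [0.6192, 0.2364, 0.263]
orientation: [0.459, 0.538, -0.459, 0.538]
contact_force: [-0.2, -1.5, 0.9]
gripper_width: 0.0095
t 8.15 p [0.6192 0.2364 0.263 ] w 0.0095 F [-0.2 -1.5  0.9] q [0.28 0.35 0.95 0.   1.85 0.12] jawyaw 0.158 xax [-0.  0. -1.]
```

Continuing past upright to about 1.97 rad.

```bash
python3 -m creep '0.3 10 0 0 0 0 1;1.3 20 0 0 0 0 1;2.7 28 0 0 0 0 1;4.2 35 0 0 0 0 1;4.2 35 0 0 0 0 1;4.2 35 0 0 0 0 1' 15; python3 -c "
from look import *
st();snap('scene','s5')"
```

```text
time: 8.65
tool_pos: [0.6516, 0.2416, 0.2581]
orientation: [0.458, 0.539, -0.46, 0.537]
contact_force: [1.1, -3.9, 0.3]
gripper_width: 0.0095
t 8.65 p [0.6516 0.2416 0.2581] w 0.0095 F [ 1.1 -3.9  0.3] q [0.27 0.43 0.85 0.   1.87 0.12] jawyaw 0.158 xax [-0.003 -0.001 -1.   ]
```

View pics/s5.png

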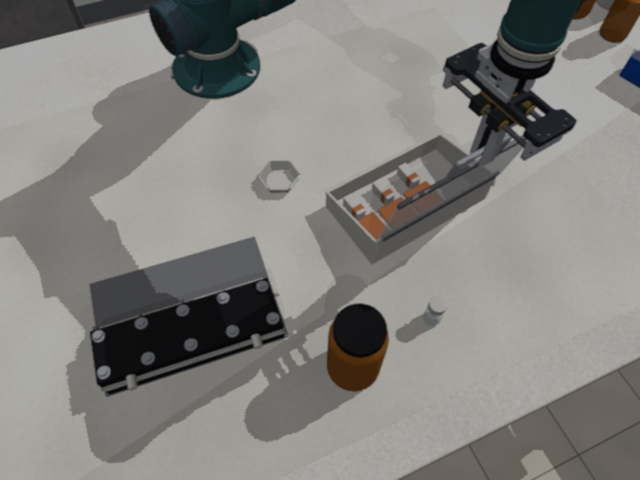

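```bash
python3 -m creep '0 0 0 0 0 0 0.65;0 0 0 0 0 0 0.65;0 0 0 0 0 0 0.65;0 0 0 0 0 0 0.65;0 2 0 0 0 0 0.65;0 2 0 0 0 0 0.65;-20 2 0 0 0 0 0.65;-50 2 0 0 0 0 0.65;-80 2 0 0 0 0 0.65;-80 2 0 0 0 0 0.65'; python3 -c "
from look import *
st();snap('scene','s6')
yaw=.157; p=np.array([.53,.223,0])+Ro.from_euler('z',yaw).apply([-.06,-.05,.32])
print(p); go(p,downR(yaw+np.pi/2))"
```

```text
time: 9.53
tool_pos: [0.6546, 0.243, 0.3461]
orientation: [0.462, 0.537, -0.455, 0.54]
contact_force: [0.3, 0.7, 1.1]
gripper_width: 0.0328
t 9.53 p [0.6546 0.243  0.3461] w 0.0328 F [0.3 0.7 1.1] q [0.27 0.47 0.62 0.   2.05 0.12] jawyaw 0.159 xax [ 0.009  0.004 -1.   ]
[0.47855574 0.16423361 0.32      ]
shift [  22.1 -186.3   49.9] rot [-1.5685  0.0033 -0.0069] rows>= 12.5
```

View pics/s6.png

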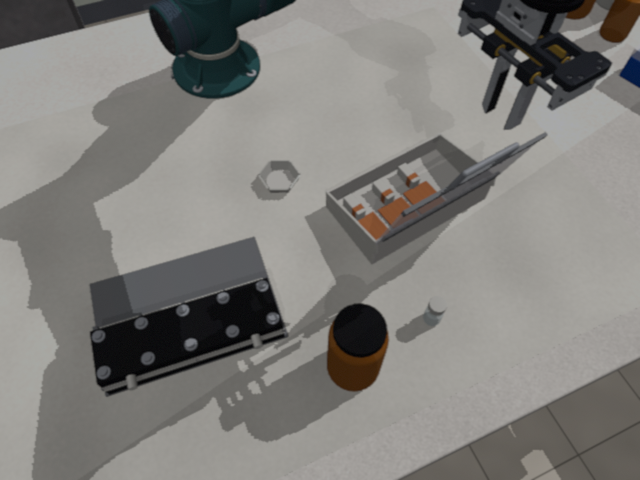

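The flap is open and leaning back. I'll move over the blocks.

```bash
python3 -m creep '0 -40 10 -0.12 0 0 0.65;0 -80 20 -0.25 0 0 0.65;0 -120 30 -0.37 0 0 0.65;22 -160 40 -0.5 0 0 0.65;22 -186 50 -0.62 0 0 0.65;22 -186 50 -0.74 0 0 0.65;22 -186 50 -0.86 0 0 0.65;22 -186 50 -0.98 0 0 0.65;22 -186 50 -1.1 0 0 0.65;22 -186 50 -1.22 0 0 0.65';python3 -m creep '0 0 0 -0.12 0 0 0.65;0 0 0 -0.24 0 0 0.65;0 0 0 -0.35 0 0 0.65;0 0 0 -0.35 0 0 0.65;0 0 0 -0.35 0 0 0.65'; cat > det.py <<'E'
from look import *
from scipy.cluster.hierarchy import fcluster
yaw=.157
def det(names=('plate1_mid','plate1_edge'),cams=('wrist','top','scene'),tag=''):
    S=np.array([.53,.223,0]); Rs=Ro.from_euler('z',yaw)
    for c in cams:
        P=optics.camera_params(c); snap(c,f'{c}{tag}')
        for n in names:
            for conf,p in lm(n,c,P=P):
                if conf>.3: print(c,n,conf,p,'in store',Rs.inv().apply(p-S).round(4))
E
python3 -c "
from det import *
st();det(tag='7')"
```

```text
time: 10.42
tool_pos: [0.4771, 0.1637, 0.315]
orientation: [0.066, 0.706, -0.066, 0.702]
contact_force: [-0.2, -0.0, 0.0]
gripper_width: 0.0328
time: 10.83
tool_pos: [0.4774, 0.1638, 0.3153]
orientation: [-0.055, 0.707, 0.055, 0.703]
contact_force: [-0.0, -0.4, -0.4]
gripper_width: 0.0329
t 10.83 p [0.4774 0.1638 0.3153] w 0.0329 F [-0.  -0.4 -0.4] q [ 0.22 -0.01  1.25  0.    1.9  -1.51] jawyaw 1.726 xax [-0.005  0.    -1.   ]
wrist plate1_edge 0.55 [0.5102 0.116  0.018 ] in store [-0.0363 -0.1026  0.018 ]
wrist plate1_edge 0.49 [ 0.5823 -0.3585  0.026 ] in store [-0.0393 -0.5825  0.026 ]
wrist plate1_edge 0.4 [ 0.6079 -0.1378  0.0271] in store [ 0.0205 -0.3685  0.0271]
scene plate1_mid 0.55 [0.4805 0.2523 0.0078] in store [-0.0443  0.0367  0.0078]
scene plate1_edge 0.71 [0.5036 0.1861 0.0082] in store [-0.0318 -0.0323  0.0082]
```

View pics/wrist7.png

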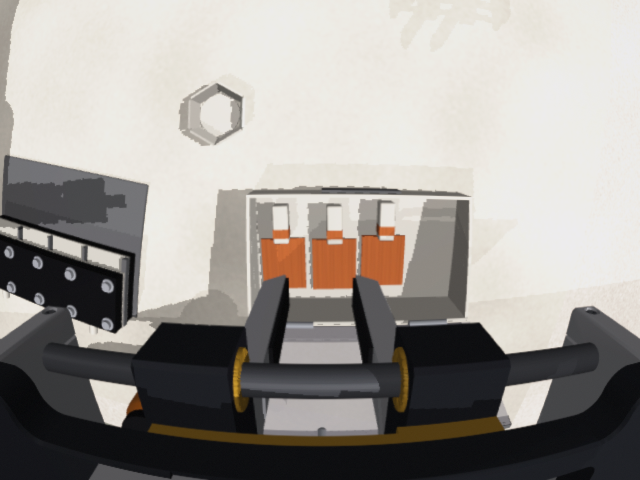

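Three blocks show at about (281,220), (334,218) and (386,214). I'll zoom in on both views.

```bash
python3 -c "
import cv2
im=cv2.imread('pics/wrist7.png')[180:300,240:420];cv2.imwrite('pics/w7c.png',cv2.resize(im,None,fx=4.4,fy=4.4,interpolation=2))
im=cv2.imread('pics/top7.png')[190:310,120:300];cv2.imwrite('pics/t7c.png',cv2.resize(im,None,fx=4.4,fy=4.4,interpolation=2))
"
```

```text
(no output)
```

View pics/w7c.png

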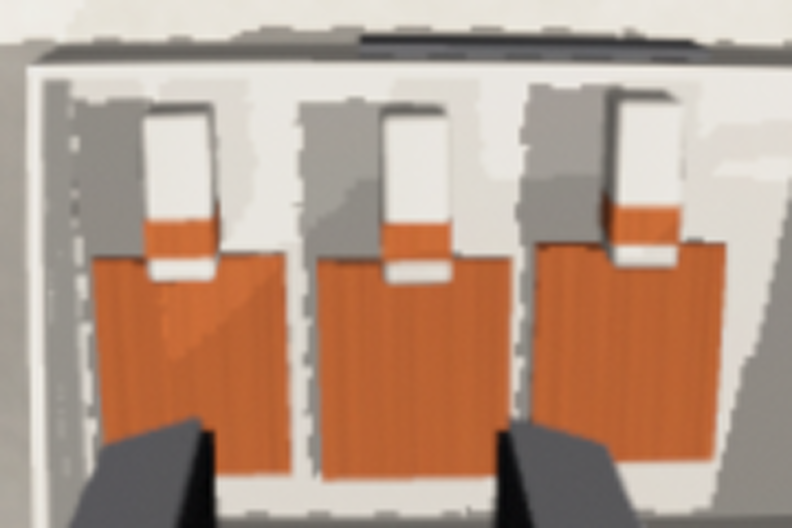

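View pics/t7c.png

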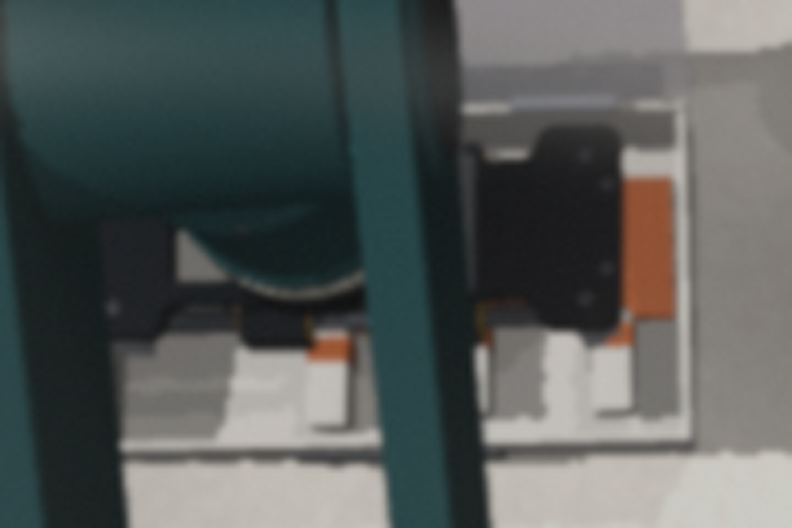

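```bash
cat > blk.py <<'E'
from det import *
def cr(pts,x0,y0,s,z,P,c='wrist'): return [onz(x0+a/s,y0+b/s,c,z,P) for a,b in pts]
def blk(rear,front,x0,y0,s,P,c='wrist',z=.031):
    a,b=cr([rear,front],x0,y0,s,z,P,c); d=b-a; m=(a+b)/2
    S=np.array([.53,.223,0])
    print('mid',m,'len',round(np.linalg.norm(d),4),'yaw',round(np.arctan2(d[1],d[0]),3),'store',Ro.from_euler('z',-yaw).apply(m-S).round(4))
    return m
E
python3 -c "
from blk import *
P=optics.camera_params('wrist')
for r,f in [((179,113),(182,280)),((416,112),(418,282)),((650,98),(646,266))]: blk(r,f,240,180,4.4,P)
print('plates rear edge mid->front edge mid')
for r,f in [((190,256),(199,473)),((415,259),(414,478)),((629,243),(622,459))]:
  blk(r,f,240,180,4.4,P,z=.009)
PT=optics.camera_params('top')
print('top right block', cr([(612,405),(616,335)],120,190,4.4,.031,PT,'top'))
print('top left block', cr([(329,420),(329,338)],120,190,4.4,.031,PT,'top'))
print('store corners', cr([(38,65),(40,65)],240,180,4.4,.05,P))
"
```

```text
mid [0.5098  0.11805 0.031  ] len 0.05 yaw 0.151 store [-0.0364 -0.1005  0.031 ]
mid [0.49925 0.18635 0.031  ] len 0.0507 yaw 0.177 store [-0.0361 -0.0314  0.031 ]
mid [0.48395 0.2528  0.031  ] len 0.0504 yaw 0.171 store [-0.0408  0.0366  0.031 ]
plates rear edge mid->front edge mid
mid [0.56805 0.12785 0.009  ] len 0.0717 yaw 0.17 store [ 0.0227 -0.0999  0.009 ]
mid [0.5585 0.1964 0.009 ] len 0.0724 yaw 0.164 store [ 0.024  -0.0307  0.009 ]
mid [0.54255 0.2615  0.009  ] len 0.0716 yaw 0.174 store [0.0184 0.0361 0.009 ]
top right block [array([0.4863, 0.1126, 0.031 ]), array([0.5204, 0.1159, 0.031 ])]
top left block [array([0.4607, 0.2464, 0.031 ]), array([0.5001, 0.2534, 0.031 ])]
store corners [array([0.4742, 0.0748, 0.05  ]), array([0.4742, 0.0753, 0.05  ])]
```

```bash
python3 -c "
from look import *
st();go([.5098,.118,.10],downR(.167+np.pi/2))"
```

```text
t 11.28 p [0.4778 0.1638 0.3167] w 0.033 F [-0.2 -0.3  0.5] q [ 0.22 -0.01  1.25  0.    1.9  -1.51] jawyaw 1.729 xax [-0.003  0.001 -1.   ]
shift [216.5 -50.5  24.9] rot [-0.0092 -0.0026 -0.001 ] rows>= 5.4
```

```bash
python3 -m creep '20 -30 15 -0.01 -0.002 0 0.65;50 -50.5 25 -0.01 -0.002 0 0.65;90 -50.5 25 -0.01 -0.002 0 0.65;130 -50.5 25 -0.01 -0.002 0 0.65;170 -50.5 25 -0.01 -0.002 0 0.65;205 -50.5 25 -0.01 -0.002 0 0.65;216 -50.5 25 -0.01 -0.002 0 0.65;216 -50.5 25 -0.01 -0.002 0 0.65;216 -50.5 25 -0.01 -0.002 0 0.65'; python3 -c "
from look import *
st();snap('wrist','w8');go([.5098,.118,.012],downR(.167+np.pi/2))"
```

```text
time: 12.03
tool_pos: [0.5105, 0.1181, 0.1016]
orientation: [-0.059, 0.704, 0.06, 0.705]
contact_force: [0.4, -0.2, 0.6]
gripper_width: 0.0326
t 12.03 p [0.5105 0.1181 0.1016] w 0.0326 F [ 0.4 -0.2  0.6] q [ 0.12  0.07  1.59  0.    1.47 -1.62] jawyaw 1.739 xax [ 0.     0.001 -1.   ]
shift [91.1  0.  -2.1] rot [ 0.0013  0.0036 -0.0008] rows>= 2.2
```

View pics/w8.png

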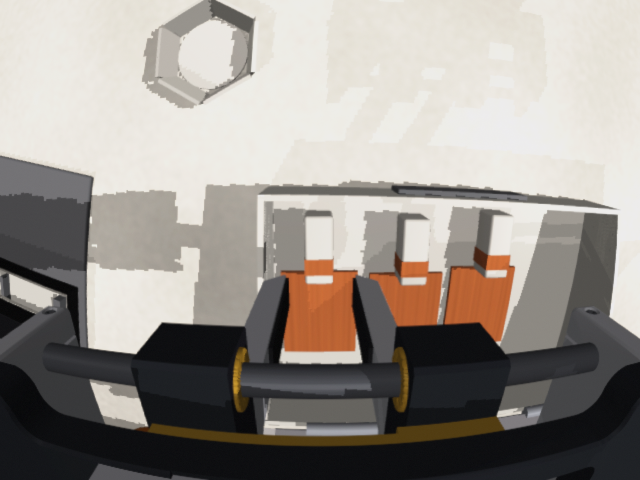

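Block A is centred between the fingers, from (319,212) to (319,283). I'll cross-check it from this second view.

```bash
python3 -c "
from blk import *
P=optics.camera_params('wrist')
blk((319,212),(319.5,283),0,0,1,P)
blk((414,216),(411.5,284),0,0,1,P)
blk((495,214),(491,276),0,0,1,P)"
python3 -m creep '40 0 -2 0 0.003 0 0.65;70 0 -2 0 0.003 0 0.65;90 0 -2 0 0.003 0 0.65;90 0 -2 0 0.003 0 0.65;90 0 -2 0 0.003 0 0.65'; python3 -c "
from look import *
st();snap('wrist','w9')"
```

```text
mid [0.5085 0.117  0.031 ] len 0.0522 yaw 0.173 store [-0.0378 -0.1013  0.031 ]
mid [0.4991 0.184  0.031 ] len 0.0512 yaw 0.2 store [-0.0366 -0.0337  0.031 ]
mid [0.4847  0.24705 0.031  ] len 0.0491 yaw 0.228 store [-0.041   0.0308  0.031 ]
time: 12.5
tool_pos: [0.5092, 0.118, 0.0124]
orientation: [-0.059, 0.705, 0.06, 0.704]
contact_force: [1.4, -0.0, 0.7]
gripper_width: 0.0332
t 12.5 p [0.5092 0.118  0.0124] w 0.0332 F [ 1.4 -0.   0.7] q [ 0.12  0.15  1.7   0.    1.29 -1.62] jawyaw 1.739 xax [-0.001  0.001 -1.   ]
```

View pics/w9.png

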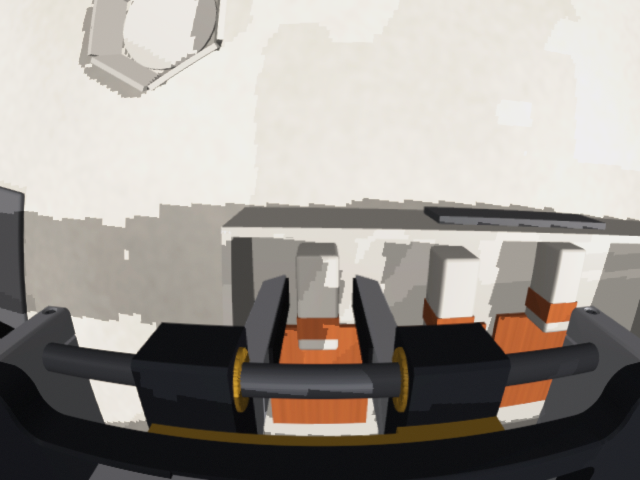

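```bash
python3 -m creep '0 0 0 0 0 0 1;0 0 0 0 0 0 1;0 0 0 0 0 0 1;0 0 0 0 0 0 1;0 0 0 0 0 0 1;0 0 0 0 0 0 1' 40; python3 -m creep '-15 0 0 0 0 0 1;-50 0 0 0 0 0 1;-90 0 0 0 0 0 1;-120 0 0 0 0 0 1;-120 0 0 0 0 0 1;-120 0 0 0 0 0 1';python3 -c "
from look import *
st();snap('wrist','w10');snap('scene','s10')
yc=-.0645
c=np.array([.5215,-.2405,0]); 
for i in (1.5,.5,-.5,-1.5): print('slot',c+Ro.from_euler('z',yc).apply([.075,.072*i,.03]))
p=c+Ro.from_euler('z',yc).apply([.075-.025-.12,.072*1.5,.2])
print(p); go(p,downR(yc+np.pi/2))
"
```

```text
time: 13.05
tool_pos: [0.51, 0.1178, 0.0132]
orientation: [-0.059, 0.704, 0.06, 0.705]
contact_force: [-0.1, -1.2, 6.7]
gripper_width: 0.0196
time: 13.55
tool_pos: [0.5096, 0.1179, 0.133]
orientation: [-0.059, 0.704, 0.06, 0.705]
contact_force: [0.8, 0.1, -2.1]
gripper_width: 0.0195
t 13.55 p [0.5096 0.1179 0.133 ] w 0.0195 F [ 0.8  0.1 -2.1] q [ 0.12  0.05  1.55  0.    1.54 -1.62] jawyaw 1.739 xax [ 0.001  0.001 -1.   ]
slot [ 0.60330522 -0.13755872  0.03      ]
slot [ 0.59866444 -0.20940901  0.03      ]
slot [ 0.59402365 -0.28125929  0.03      ]
slot [ 0.58938287 -0.35310957  0.03      ]
[ 0.45860673 -0.12821271  0.2       ]
shift [ -70.8 -234.1  -89.4] rot [ 0.2327 -0.0069 -0.0005] rows>= 6.2
```

View pics/w10.png

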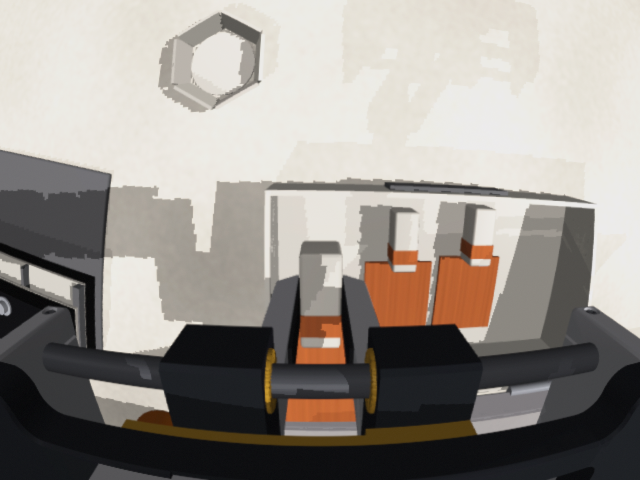

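View pics/s10.png

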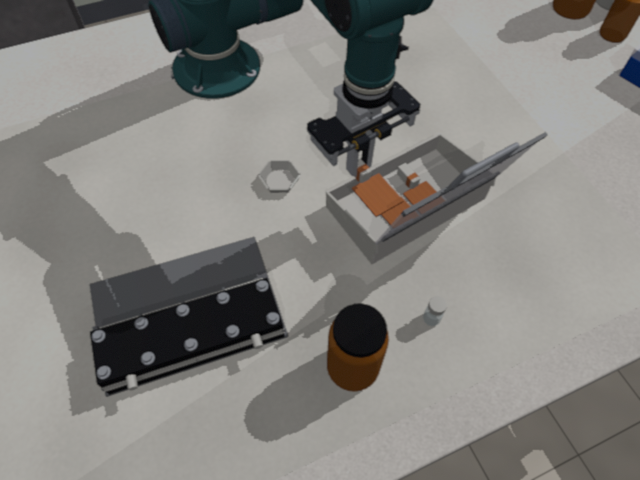

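```bash
python3 -c "
from blk import *
P=optics.camera_params('wrist'); p,_=pose(); 
blk((321,244),(320,346),0,0,1,P,z=p[2]+.0178); print(p)"
python3 -m creep '-30 -10 -10 0 0 0 1;-60 -40 -30 0.04 -0.007 0 1;-71 -75 -50 0.08 -0.007 0 1;-71 -110 -70 0.12 -0.007 0 1;-71 -150 -85 0.16 -0.007 0 1;-71 -190 -89 0.2 -0.007 0 1;-71 -220 -89 0.233 -0.007 0 1;-71 -234 -89 0.233 -0.007 0 1;-71 -234 -89 0.233 -0.007 0 1;-71 -234 -89 0.233 -0.007 0 1'; python3 -c "
from det import *
st()
det(('slot1','cell'),tag='11')"
```

```text
mid [0.5027 0.1169 0.1467] len 0.0529 yaw 0.16 store [-0.0436 -0.1005  0.1467]
[0.50709041 0.11757065 0.12886788]
time: 14.48
tool_pos: [0.4587, -0.1279, 0.1989]
orientation: [0.025, 0.707, -0.022, 0.706]
contact_force: [0.6, 0.8, -0.6]
gripper_width: 0.0199
t 14.48 p [ 0.4587 -0.1279  0.1989] w 0.0199 F [ 0.6  0.8 -0.6] q [-0.39 -0.07  1.55  0.    1.67 -1.9 ] jawyaw 1.504 xax [-0.002  0.004 -1.   ]
wrist slot1 0.82 [ 0.5834 -0.3592  0.0267] in store [-0.0383 -0.5834  0.0267]
wrist slot1 0.69 [0.4852 0.2549 0.0194] in store [-0.0393  0.0385  0.0194]
wrist cell 0.83 [ 0.52   -0.2389  0.003 ] in store [-0.0821 -0.4547  0.003 ]
top slot1 0.9 [ 0.6083 -0.1447  0.0277] in store [ 0.0198 -0.3754  0.0277]
top slot1 0.77 [ 0.5936 -0.3571  0.0268] in store [-0.0279 -0.5829  0.0268]
top slot1 0.63 [ 0.5932 -0.2829  0.0265] in store [-0.0167 -0.5096  0.0265]
scene slot1 0.76 [ 0.5923 -0.2805  0.0296] in store [-0.0172 -0.507   0.0296]
scene slot1 0.74 [ 0.5902 -0.353   0.0321] in store [-0.0306 -0.5783  0.0321]
scene slot1 0.65 [ 0.6047 -0.14    0.0281] in store [ 0.017  -0.3702  0.0281]
scene slot1 0.58 [ 0.5977 -0.2094  0.0285] in store [-0.0007 -0.4377  0.0285]
scene cell 0.68 [ 0.5232 -0.2429  0.0033] in store [-0.0796 -0.4591  0.0033]
scene cell 0.61 [0.4765 0.2525 0.0075] in store [-0.0482  0.0375  0.0075]
```

View pics/wrist11.png

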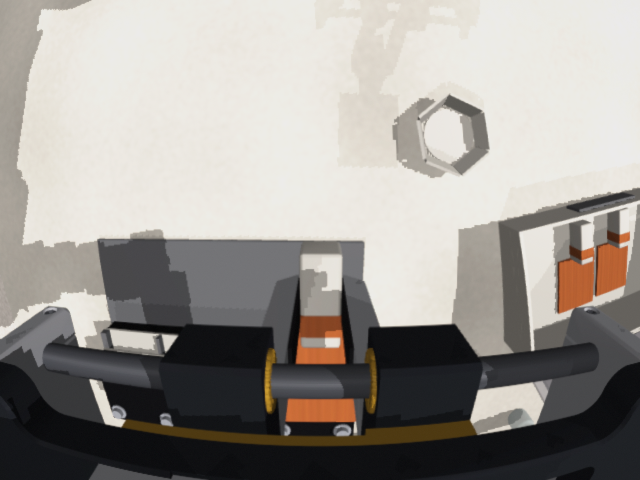

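View pics/top11.png

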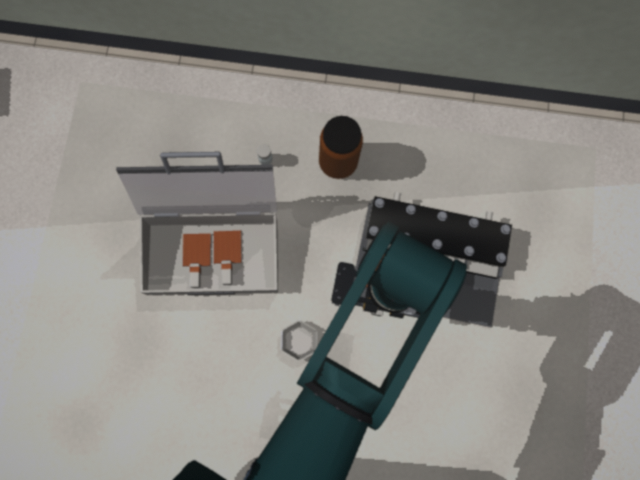

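```bash
python3 -c "
from look import *
P=optics.camera_params('wrist'); a=onz(98,239.5,'wrist',.006,P);b=onz(363.5,241.5,'wrist',.006,P)
print(a,b,np.linalg.norm(a-b),'mid',(a+b)/2,'yaw',np.arctan2(-(b-a)[0],(b-a)[1]))
import cv2
im=cv2.imread('pics/top0.png')[185:335,340:520];cv2.imwrite('pics/t0c.png',cv2.resize(im,None,fx=4.4,fy=4,interpolation=2))
im=cv2.imread('pics/scene0.png')[230:400,80:300];cv2.imwrite('pics/s0c.png',cv2.resize(im,None,fx=3.5,fy=3.5,interpolation=2))
"
```

```text
[ 0.4649 -0.3923  0.006 ] [ 0.4874 -0.0836  0.006 ] 0.30951888472272576 mid [ 0.47615 -0.23795  0.006  ] yaw -0.07275763986152434
```

View pics/t0c.png

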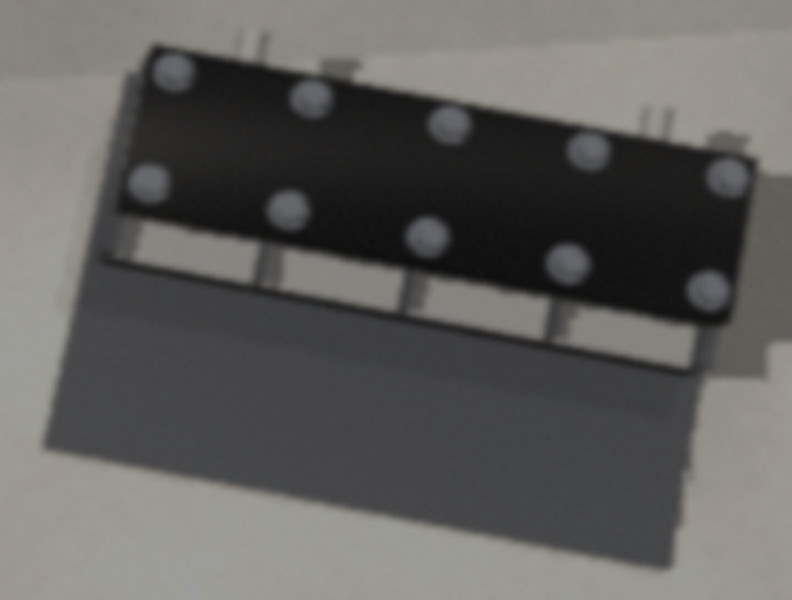

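```bash
python3 -c "
from look import *
P=optics.camera_params('top')
c=lambda x,y,z: onz(340+x/4.4,185+y/4,'top',z,P)
for n,A,B,z in [('ledge',(101,262),(692,375),.03),('stacktop',(118,212),(730,324),.066),('tray',(43,450),(670,569),.006)]:
    a=c(*A,z);b=c(*B,z);d=a-b; print(n,a,b,'L',np.linalg.norm(d).round(4),'mid',(a+b)/2,'yaw',np.arctan2(-d[0],d[1]).round(4))
for x,y in [(262,288),(405,314),(552,341)]: print('web',c(x,y,.035))
"
```

```text
ledge [ 0.5841 -0.098   0.03  ] [ 0.5619 -0.3886  0.03  ] L 0.2914 mid [ 0.573  -0.2433  0.03  ] yaw -0.0762
stacktop [ 0.6043 -0.1005  0.066 ] [ 0.5844 -0.394   0.066 ] L 0.2942 mid [ 0.59435 -0.24725  0.066  ] yaw -0.0677
tray [ 0.4828 -0.0834  0.006 ] [ 0.4607 -0.3924  0.006 ] L 0.3098 mid [ 0.47175 -0.2379   0.006  ] yaw -0.0714
web [ 0.5796 -0.1767  0.035 ]
web [ 0.575  -0.2469  0.035 ]
web [ 0.5701 -0.3187  0.035 ]
```

```bash
cat >> look.py <<'E'
yc=-.071; F0=np.array([.5955,-.2462,0]); Rc=Ro.from_euler('z',yc)
def slotp(i,back,z):  # i: +1.5.. ; back = tcp distance before the face
    return F0+Rc.apply([-back,.072*i,z])
E
python3 -c "
from look import *
st(); p=slotp(1.5,.128,.0412);print(p); go(p,downR(yc+np.pi/2))"
```

```text
t 14.93 p [ 0.46   -0.1273  0.2017] w 0.0196 F [-0.9  1.  -2. ] q [-0.39 -0.08  1.54  0.    1.67 -1.9 ] jawyaw 1.507 xax [ 0.003  0.001 -1.   ]
[ 0.47548405 -0.12939173  0.0412    ]
shift [160.6  -1.2  15. ] rot [ 0.0074  0.0034 -0.0009] rows>= 3.9
```

```bash
python3 -m creep '40 -1.2 15 0.007 0.003 0 1;80 -1.2 15 0.007 0.003 0 1;115 -1.2 15 0.007 0.003 0 1;145 -1.2 15 0.007 0.003 0 1;160 -1.2 15 0.007 0.003 0 1;160 -1.2 15 0.007 0.003 0 1;160 -1.2 15 0.007 0.003 0 1'; python3 -c "
from look import *
st(); snap('wrist','w12');snap('scene','s12'); go(slotp(1.5,.128,.0412),downR(yc+np.pi/2));go(slotp(1.5,.06,.0412),downR(yc+np.pi/2))
im=cv2.imread('pics/s12.png')[220:400,60:300];cv2.imwrite('pics/s12c.png',cv2.resize(im,None,fx=3.3,fy=3.3,interpolation=2))"
```

```text
time: 15.52
tool_pos: [0.4749, -0.1296, 0.0412]
orientation: [0.026, 0.707, -0.025, 0.706]
contact_force: [0.6, -0.1, -1.9]
gripper_width: 0.0196
t 15.52 p [ 0.4749 -0.1296  0.0412] w 0.0196 F [ 0.6 -0.1 -1.9] q [-0.38  0.06  1.74  0.    1.35 -1.88] jawyaw 1.499 xax [-0.001  0.002 -1.   ]
shift [ 2.4  1.  -1.5] rot [-0.0006  0.0036  0.0002] rows>= 0.1
shift [ 2.7  1.  66.5] rot [-0.0006  0.0036  0.0002] rows>= 1.6
```

View pics/w12.png

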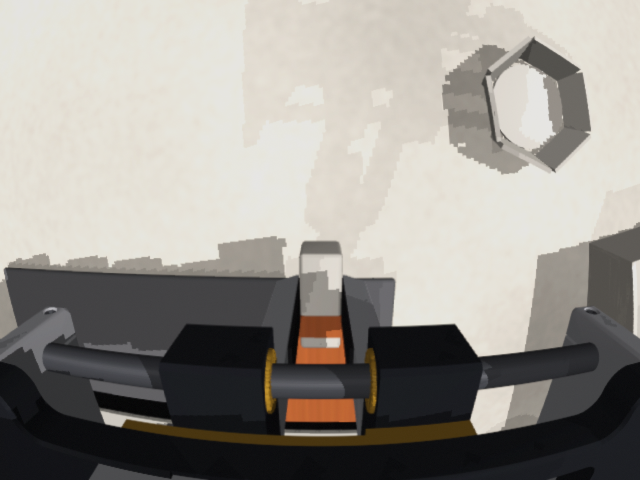

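View pics/s12c.png

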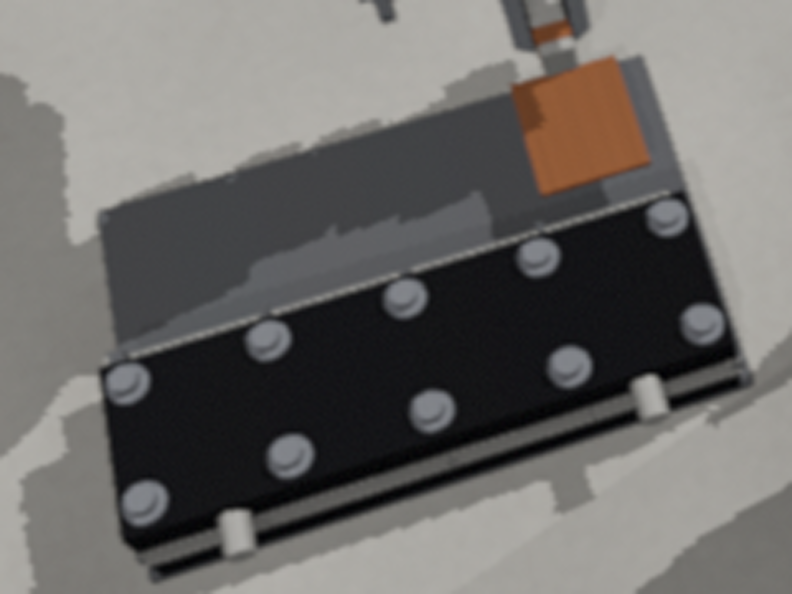

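```bash
python3 -c "
from look import *
P=optics.camera_params('scene')
c=lambda x,y,z: onz(60+x/3.3,220+y/3.3,'scene',z,P)
a=c(542,194,.035);b=c(651,163,.035); print('plate',a,b,np.linalg.norm(a-b),'yaw',np.arctan2(-(b-a)[0],(b-a)[1]))
m=(a+b)/2; print('plate edge in cell frame',Rc.inv().apply(m-F0))
B=[c(x,y,.074) for x,y in [(127,380),(269,337),(405,294),(538,254),(667,213)]]
for q in B: print(Rc.inv().apply(q-F0).round(4))
d=B[-1]-B[0]; print(np.arctan2(-d[0],d[1]))
p,_=pose(); print('tcp in cell',Rc.inv().apply(p-F0))
"
```

```text
plate [ 0.5658 -0.1653  0.035 ] [ 0.5714 -0.1055  0.035 ] 0.060061635009380165 yaw -0.09337317568859214
plate edge in cell frame [-0.03469242  0.10861255  0.035     ]
[ 0.0168 -0.1327  0.074 ]
[ 0.0175 -0.0653  0.074 ]
[0.0172 0.0013 0.074 ]
[0.0181 0.0683 0.074 ]
[0.0178 0.1354 0.074 ]
-0.07502719149842599
tcp in cell [-0.12654212  0.10700195  0.04364671]
```

```bash
cat >> look.py <<'E'
def apose(n=8):
    ps=[];qs=[]
    for _ in range(n):
        optics.get_image('wrist'); p,R=pose(); ps.append(p); qs.append(R.as_quat())
    print('avg p',np.mean(ps,0).round(4),'sd',np.std(ps,0).round(4)); 
    return np.mean(ps,0),Ro.from_quat(qs).mean()
def goa(p,R,n=8):
    p0,R0=apose(n); d=R0.inv().apply(np.array(p)-p0)*1000; w=(R0.inv()*R).as_rotvec()
    print('shift',d.round(1),'rot',w.round(4),'rows>=',round(max(np.linalg.norm(d)/41.7,np.linalg.norm(w)/.125),1))
E
python3 -c "
from look import *
goa(slotp(1.5,.06,.0412),downR(yc+np.pi/2))"
```

```text
avg p [ 0.4764 -0.1304  0.0432] sd [0.0005 0.0002 0.0007]
shift [ 2.2  1.  67. ] rot [-0.0007  0.003  -0.    ] rows>= 1.6
```

```bash
python3 -m creep '2.2 1 8 0 0.003 0 1;2.2 1 16 0 0.003 0 1;2.2 1 24 0 0.003 0 1;2.2 1 32 0 0.003 0 1;2.2 1 40 0 0.003 0 1;2.2 1 46 0 0.003 0 1;2.2 1 52 0 0.003 0 1'; python3 -c "
from look import *
st(); snap('scene','s13')
im=cv2.imread('pics/s13.png')[220:400,60:300];cv2.imwrite('pics/s13c.png',cv2.resize(im,None,fx=3.3,fy=3.3,interpolation=2))"
```

```text
time: 16.6
tool_pos: [0.5281, -0.1328, 0.0393]
orientation: [0.026, 0.708, -0.025, 0.706]
contact_force: [0.3, -0.1, -1.1]
gripper_width: 0.0195
t 16.6 p [ 0.5281 -0.1328  0.0393] w 0.0195 F [ 0.3 -0.1 -1.1] q [-0.35  0.17  1.62  0.    1.36 -1.85] jawyaw 1.499 xax [-0.003  0.001 -1.   ]
```

View pics/s13c.png

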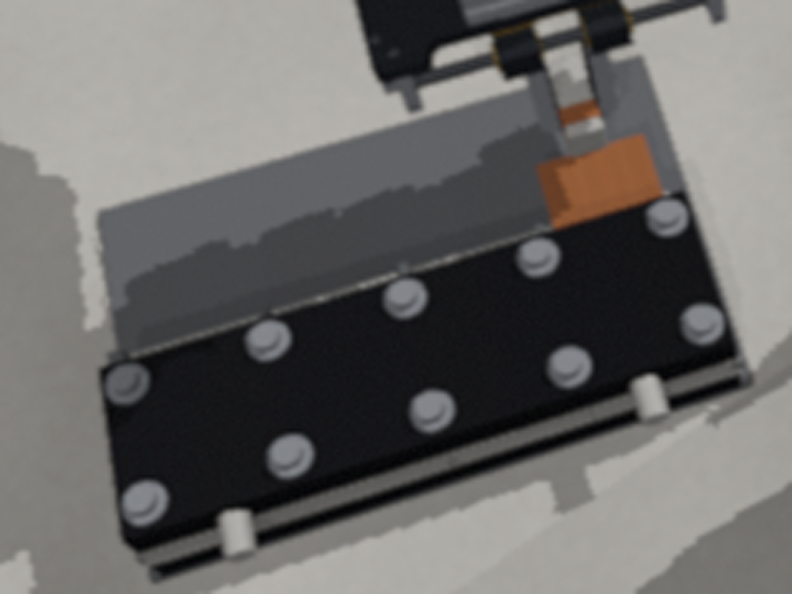

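```bash
python3 -m creep '0 0 8 0 0 0 1;0 0 16 0 0 0 1;0 0 24 0 0 0 1;0 0 32 0 0 0 1;0 0 40 0 0 0 1;0 0 44 0 0 0 1;0 0 44 0 0 0 1'; python3 -c "
from look import *
st(); p,R=apose(4); print(Rc.inv().apply(p-F0)); st()"
```

```text
time: 17.23
tool_pos: [0.5722, -0.136, 0.0393]
orientation: [0.026, 0.708, -0.025, 0.706]
contact_force: [-0.2, -0.1, -1.3]
gripper_width: 0.0198
t 17.23 p [ 0.5722 -0.136   0.0393] w 0.0198 F [-0.2 -0.1 -1.3] q [-0.33  0.26  1.51  0.    1.38 -1.83] jawyaw 1.499 xax [-0.002  0.001 -1.   ]
avg p [ 0.5711 -0.1358  0.0391] sd [0.0003 0.     0.    ]
[-0.03218548  0.10835944  0.03913953]
t 17.43 p [ 0.5708 -0.1358  0.0392] w 0.0196 F [-0.7 -0.1 -2. ] q [-0.33  0.26  1.51  0.    1.38 -1.83] jawyaw 1.499 xax [-0.003  0.001 -1.   ]
```

```bash
python3 -m creep '0 0 4 0 0 0 1;0 0 7 0 0 0 1;0 0 9 0 0 0 1;0 0 10 0 0 0 1;0 0 10 0 0 0 1'; python3 -c "
from look import *
st()";  python3 -m creep '0 0 1 0 0 0 1;0 0 2 0 0 0 1;0 0 2.5 0 0 0 1;0 0 2.5 0 0 0 1'; python3 -c "
from look import *
st(); p,R=apose(4); print(Rc.inv().apply(p-F0))"
```

```text
time: 17.85
tool_pos: [0.5814, -0.1367, 0.0393]
orientation: [0.026, 0.708, -0.025, 0.706]
contact_force: [-0.3, -1.3, -2.2]
gripper_width: 0.0197
t 17.85 p [ 0.5814 -0.1367  0.0393] w 0.0197 F [-0.3 -1.3 -2.2] q [-0.33  0.28  1.48  0.    1.38 -1.82] jawyaw 1.499 xax [-0.003  0.001 -1.   ]
time: 18.18
tool_pos: [0.5821, -0.1366, 0.0392]
orientation: [0.026, 0.709, -0.025, 0.704]
contact_force: [-5.6, -0.3, 1.0]
gripper_width: 0.0196
t 18.18 p [ 0.5821 -0.1366  0.0392] w 0.0196 F [-5.6 -0.3  1. ] q [-0.32  0.28  1.48 -0.    1.39 -1.82] jawyaw 1.499 xax [-0.007  0.002 -1.   ]
avg p [ 0.5821 -0.1366  0.0392] sd [0. 0. 0.]
[-0.02116231  0.10834634  0.03916744]
```

```bash
python3 -m creep '0.5 0 1 0 0 0 1;1 0 2 0 0 0 1;1 0 2 0 0 0 1'; python3 -c "
from look import *
st()"; python3 -m creep '1 0 2 0 0 0 0.66;1 0 2 0 0 0 0.66;1 0 2 0 0 0 0.66;1 0 2 0 0 0 0.66;1 0 2 0 0 0 0.66'; python3 -c "
from look import *
st();snap('wrist','w14')"
```

```text
time: 18.63
tool_pos: [0.5821, -0.1367, 0.0385]
orientation: [0.026, 0.711, -0.025, 0.703]
contact_force: [-11.8, 1.8, 6.3]
gripper_width: 0.0197
t 18.63 p [ 0.5821 -0.1367  0.0385] w 0.0197 F [-11.8   1.8   6.3] q [-0.32  0.29  1.47 -0.    1.39 -1.82] jawyaw 1.499 xax [-0.011  0.002 -1.   ]
time: 19.05
tool_pos: [0.5881, -0.1371, 0.0374]
orientation: [0.026, 0.707, -0.025, 0.706]
contact_force: [-0.4, 0.3, -0.9]
gripper_width: 0.0321
t 19.05 p [ 0.5881 -0.1371  0.0374] w 0.0321 F [-0.4  0.3 -0.9] q [-0.32  0.29  1.47  0.    1.38 -1.82] jawyaw 1.499 xax [-0.002  0.001 -1.   ]
```

View pics/w14.png

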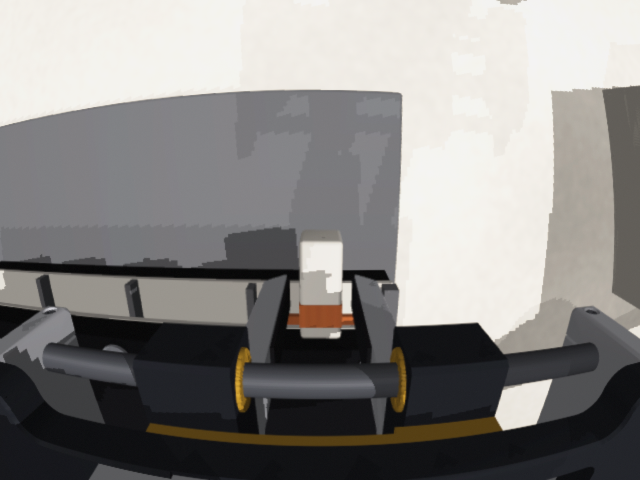

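```bash
python3 -c "
import cv2
im=cv2.imread('pics/w14.png')[215:350,220:420];cv2.imwrite('pics/w14c.png',cv2.resize(im,None,fx=4,fy=4,interpolation=2))"
python3 -m creep '-30 0 0 0 0 0 0.66;-70 0 0 0 0 0 0.66;-110 0 -15 0 0 0 0.66;-150 0 -60 0 0 0 0.66;-150 0 -100 0 0 0 0.66;-150 0 -100 0 0 0 0.66;-150 0 -100 0 0 0 0.66'
python3 -c "
from det import *
st();det(('plate1_mid','slot1'),tag='15')
import cv2
im=cv2.imread('pics/scene15.png')[220:400,60:300];cv2.imwrite('pics/s15c.png',cv2.resize(im,None,fx=3.3,fy=3.3,interpolation=2))"
```

```text
time: 19.68
tool_pos: [0.4871, -0.1302, 0.1904]
orientation: [0.025, 0.706, -0.026, 0.707]
contact_force: [0.9, -0.1, -0.2]
gripper_width: 0.0324
t 19.68 p [ 0.4871 -0.1302  0.1904] w 0.0324 F [ 0.9 -0.1 -0.2] q [-0.37 -0.01  1.5  -0.    1.65 -1.87] jawyaw 1.498 xax [ 0.001 -0.001 -1.   ]
wrist slot1 0.78 [ 0.5963 -0.2821  0.0265] in store [-0.0135 -0.5093  0.0265]
wrist slot1 0.71 [ 0.5964 -0.2052  0.0305] in store [-0.0014 -0.4333  0.0305]
wrist slot1 0.6 [ 0.5876 -0.3589  0.0282] in store [-0.0341 -0.5837  0.0282]
wrist slot1 0.57 [ 0.6063 -0.1419  0.0295] in store [ 0.0183 -0.3723  0.0295]
top plate1_mid 0.66 [0.3743 0.0158 0.0149] in store [-0.1862 -0.1803  0.0149]
top slot1 0.87 [ 0.5938 -0.354   0.0311] in store [-0.0272 -0.5799  0.0311]
scene slot1 0.92 [ 0.604  -0.1384  0.0279] in store [ 0.0166 -0.3685  0.0279]
scene slot1 0.86 [ 0.5994 -0.2098  0.0339] in store [ 0.0009 -0.4383  0.0339]
scene slot1 0.8 [ 0.5931 -0.2786  0.0255] in store [-0.0161 -0.5053  0.0255]
scene slot1 0.77 [ 0.5886 -0.3531  0.0319] in store [-0.0322 -0.5782  0.0319]
```

View pics/w14c.png

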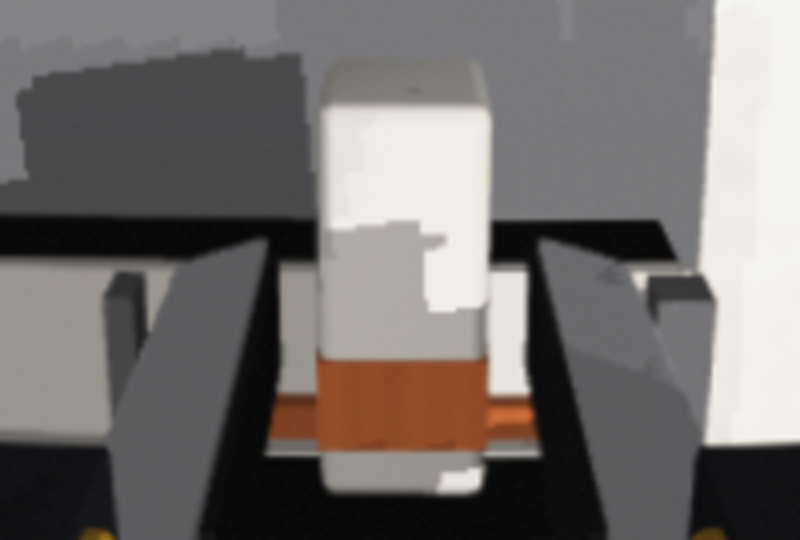

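View pics/wrist15.png

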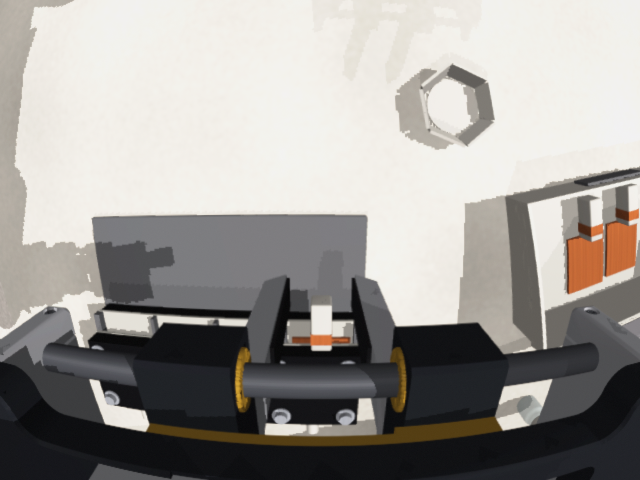

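View pics/s15c.png

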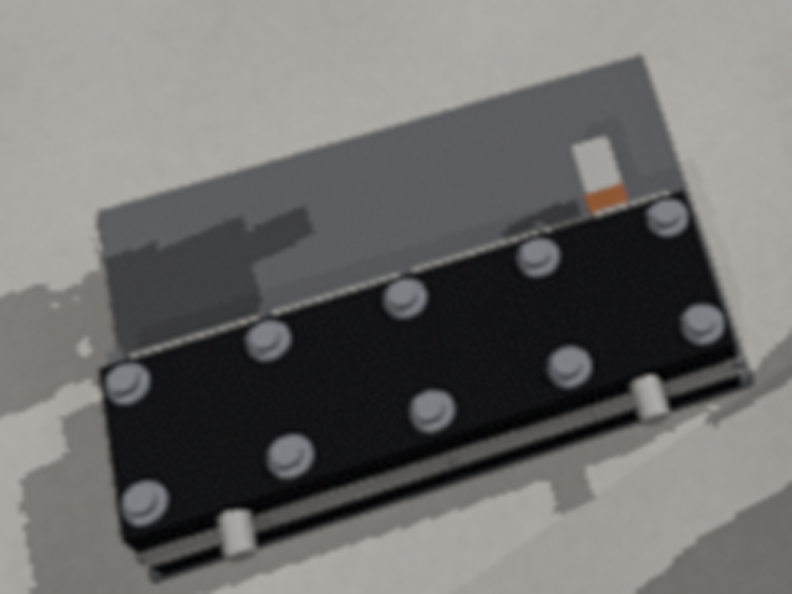

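```bash
python3 -c "
import cv2
im=cv2.imread('pics/wrist15.png')[270:370,230:430];cv2.imwrite('pics/w15c.png',cv2.resize(im,None,fx=4,fy=4,interpolation=2))
from look import *
c=lambda x,y,z: onz(60+x/3.3,220+y/3.3,'scene',z,optics.camera_params('scene'))
r=c(588.5,142,.056); print('rear',Rc.inv().apply(r-F0))
p,R=apose(4)
P=optics.camera_params('wrist')
for n,u,v,z in [('rear top',321,298,.056),('front top',320.5,350,.056),('plate top start',340,336.5,.034),('plate vis end',340,344,.034)]: print(n,Rc.inv().apply(onz(u,v,'wrist',z,P)-F0))
"
```

```text
rear [-0.04568556  0.10953502  0.056     ]
avg p [ 0.4885 -0.13    0.187 ] sd [0.0001 0.     0.0002]
rear top [-0.05556061  0.10883271  0.056     ]
front top [-0.0002802   0.10825286  0.056     ]
plate top start [-0.00300283  0.12821     0.034     ]
plate vis end [0.00591022 0.12834262 0.034     ]
```

View pics/w15c.png

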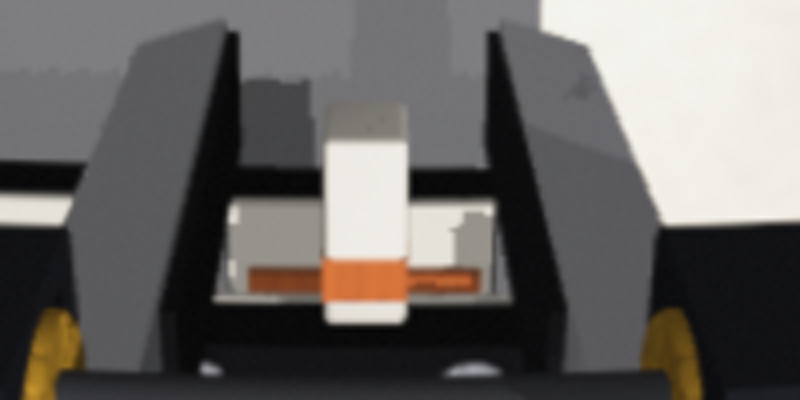

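```bash
python3 -c "
from look import *
goa(slotp(1.5,.085,.038),downR(yc+np.pi/2),4)"
```

```text
avg p [ 0.4884 -0.1301  0.1875] sd [0.     0.     0.0001]
shift [149.4  -0.4  30.5] rot [-0.0007 -0.003  -0.001 ] rows>= 3.7
```

```bash
python3 -m creep '40 0 0 0 0 0 1;80 0 0 0 -0.003 0 1;115 0 0 0 -0.003 0 1;149 0 0 0 -0.003 0 1;149 0 10 0 -0.003 0 1;149 0 25 0 -0.003 0 1;149 0 32 0 -0.003 0 1;149 0 38 0 -0.003 0 1;149 0 44 0 -0.003 0 1;149 0 50 0 -0.003 0 1' ; python3 -c "
from look import *
st(); p,R=apose(2); print(Rc.inv().apply(p-F0))
st(); snap('wrist','w16')"
```

```text
time: 21.37
tool_pos: [0.5394, -0.1339, 0.0401]
orientation: [0.025, 0.706, -0.025, 0.708]
contact_force: [-0.5, 0.1, -0.3]
gripper_width: 0.0005
t 21.37 p [ 0.5394 -0.1339  0.0401] w 0.0005 F [-0.5  0.1 -0.3] q [-0.35  0.19  1.59  0.    1.36 -1.85] jawyaw 1.499 xax [ 0.003 -0.    -1.   ]
avg p [ 0.5396 -0.1338  0.0396] sd [0.0005 0.0001 0.0002]
[-0.06369131  0.10812608  0.03963876]
t 21.47 p [ 0.5392 -0.1338  0.0394] w 0.0005 F [-0.3 -0.3  0.6] q [-0.35  0.19  1.59  0.    1.36 -1.85] jawyaw 1.499 xax [ 0.002  0.    -1.   ]
```

View pics/w16.png

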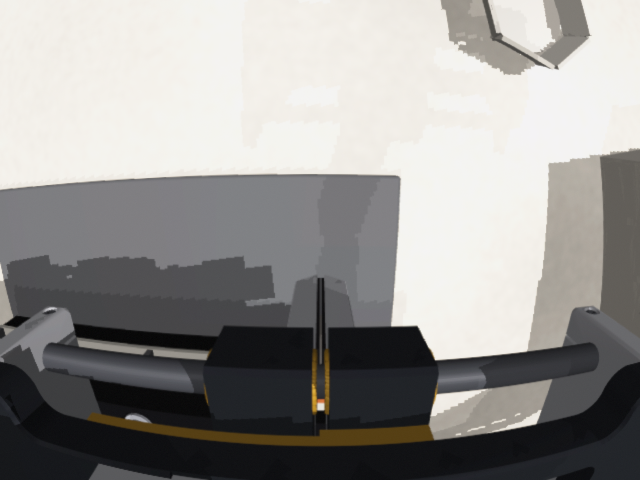

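```bash
python3 -m creep '0 0 2 0 0 0 1;0 0 4 0 0 0 1;0 0 5 0 0 0 1;0 0 5 0 0 0 1' ; python3 -c "
from look import *
st()"; python3 -m creep '0 0 1 0 0 0 1;0 0 2 0 0 0 1;0 0 3 0 0 0 1;0 0 3 0 0 0 1' ; python3 -c "
from look import *
st()";
```

```text
time: 21.85
tool_pos: [0.5428, -0.1338, 0.0384]
orientation: [0.026, 0.707, -0.025, 0.707]
contact_force: [-0.6, -0.5, 0.0]
gripper_width: 0.0001
t 21.85 p [ 0.5428 -0.1338  0.0384] w 0.0001 F [-0.6 -0.5  0. ] q [-0.34  0.2   1.58  0.    1.36 -1.84] jawyaw 1.499 xax [ 0.     0.001 -1.   ]
time: 22.18
tool_pos: [0.5459, -0.1341, 0.0384]
orientation: [0.026, 0.707, -0.025, 0.707]
contact_force: [-1.0, -0.6, -0.1]
gripper_width: 0.0001
t 22.18 p [ 0.5459 -0.1341  0.0384] w 0.0001 F [-1.  -0.6 -0.1] q [-0.34  0.21  1.58  0.    1.36 -1.84] jawyaw 1.499 xax [ 0.     0.001 -1.   ]
```

```bash
python3 -m creep '0 0 1 0 0 0 1;0 0 2 0 0 0 1;0 0 3 0 0 0 1;0 0 3 0 0 0 1' ; python3 -m creep '0 0 1 0 0 0 1;0 0 2 0 0 0 1;0 0 3 0 0 0 1;0 0 3 0 0 0 1' ; python3 -c "
from look import *
st();snap('scene','s17');p,_=pose(); print(Rc.inv().apply(p-F0))";
```

```text
time: 22.52
tool_pos: [0.5467, -0.1341, 0.0383]
orientation: [0.026, 0.708, -0.025, 0.705]
contact_force: [-5.2, 0.6, 4.7]
gripper_width: 0.0005
time: 22.85
tool_pos: [0.5467, -0.1341, 0.0383]
orientation: [0.026, 0.711, -0.025, 0.702]
contact_force: [-13.2, 0.9, 9.4]
gripper_width: 0.0004
t 22.85 p [ 0.5467 -0.1341  0.0383] w 0.0004 F [-13.2   0.9   9.4] q [-0.34  0.22  1.56 -0.    1.37 -1.84] jawyaw 1.499 xax [-0.012  0.002 -1.   ]
[-0.05662507  0.10835972  0.03826889]
```

```bash
python3 -m creep '0 0 -10 0 0.012 0 1;0 0 -40 0 0.012 0 1;-40 0 -60 0 0.012 0 0.66;-80 0 -60 0 0.012 0 0.66;-120 0 -60 0 0.012 0 0.66;-150 0 -60 0 0.012 0 0.66;-150 0 -60 0 0.012 0 0.66;-150 0 -60 0 0.012 0 0.66;-150 0 -60 0 0.012 0 0.66'
python3 -c "
from look import *
im=snap('wrist','w18');st()
cv2.imwrite('pics/w18c.png',cv2.resize(im[270:370,230:430,::-1],None,fx=4,fy=4,interpolation=2))"
```

```text
time: 23.65
tool_pos: [0.4916, -0.1302, 0.1875]
orientation: [0.026, 0.711, -0.025, 0.702]
contact_force: [0.2, 0.2, -1.2]
gripper_width: 0.0318
t 23.7 p [ 0.4911 -0.13    0.1864] w 0.0316 F [ 0.4 -0.2 -0.8] q [-0.37  0.01  1.49 -0.    1.66 -1.87] jawyaw 1.499 xax [-0.015  0.003 -1.   ]
```

View pics/w18c.png

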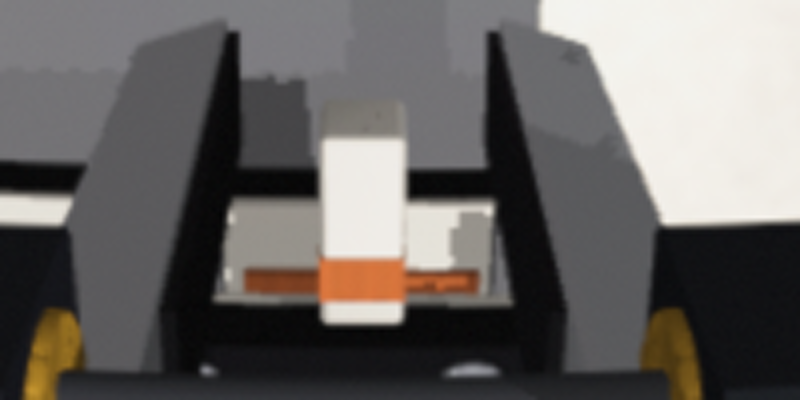

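```bash
cat >> look.py <<'E'
def proj(p,c,P=None):
    P=P or optics.camera_params(c); f=240/np.tan(np.radians(P['vertical_fov']/2)); T=P['cam_to_world']
    q=T[:3,:3].T@(np.array(p)-T[:3,3])
    if c=='wrist':
        rr=np.hypot(q[0],q[1]); th=np.arctan2(rr,q[2]); return np.array([P['cx']+f*th*q[0]/rr,P['cy']+f*th*q[1]/rr]).round(1)
    return np.array([P['cx']+f*q[0]/q[2],P['cy']+f*q[1]/q[2]]).round(1)
E
python3 -c "
from look import *
P=optics.camera_params('wrist')
for n,x,y,z in [('ledge front',-.02,.125,.03),('floor at face',0,.125,.03),('plate top at face',0,.125,.034),('lip',0,.125,.040),('stack top',0,.125,.066),('block rear bottom',-.05,.108,.03),('block rear top',-.05,.108,.056),('block front top',0,.108,.056)]:
  u=proj(F0+Rc.apply([x,y,z]),'wrist',P); print(n,u,'crop',(u-[230,270])*4)"
```

```text
ledge front [336.7 320.1] crop [426.8 200.4]
floor at face [336.4 337.5] crop [425.6 270. ]
plate top at face [336.5 339.4] crop [426.  277.6]
lip [336.8 342.2] crop [427.2 288.8]
stack top [338.  355.6] crop [432.  342.4]
block rear bottom [319.7 292.6] crop [358.8  90.4]
block rear top [319.7 303.1] crop [358.8 132.4]
block front top [319.8 350.4] crop [359.2 321.6]
```

The projection matches the picture: block front at the face, and the orange strip is the plate's rear edge. So plate A is home. Next is plate B.

```bash
python3 -c "
from look import *
goa([.465,.185,.28],downR(.167+np.pi/2),3)"
```

```text
avg p [ 0.4909 -0.1299  0.186 ] sd [0.     0.     0.0001]
shift [-92.5 312.5 -49.9] rot [-0.2387 -0.0155 -0.0041] rows>= 7.9
```

```bash
python3 -m creep '-40 0 -10 0 -0.015 0 0.66;-75 20 -20 0 -0.015 0 0.66;-92 55 -30 -0.04 -0.015 0 0.66;-92 95 -40 -0.08 -0.015 0 0.66;-92 135 -50 -0.12 -0.015 -0.004 0.66;-92 175 -50 -0.16 -0.015 -0.004 0.66;-92 215 -50 -0.2 -0.015 -0.004 0.66;-92 255 -50 -0.239 -0.015 -0.004 0.66;-92 292 -50 -0.239 -0.015 -0.004 0.66;-92 312 -50 -0.239 -0.015 -0.004 0.66'; python3 -m creep '0 0 0 0 0 0 0.66;0 0 0 0 0 0 0.66'; python3 -c "
from look import *
im=snap('wrist','w19');st()
cv2.imwrite('pics/w19c.png',cv2.resize(im[160:310,200:440,::-1],None,fx=3.3,fy=3.3,interpolation=2))"
```

```text
time: 24.68
tool_pos: [0.4647, 0.1879, 0.2797]
orientation: [-0.061, 0.704, 0.06, 0.705]
contact_force: [-0.5, -0.0, -0.7]
gripper_width: 0.0319
time: 24.85
tool_pos: [0.465, 0.1849, 0.2798]
orientation: [-0.061, 0.704, 0.059, 0.705]
contact_force: [0.7, 0.7, 0.3]
gripper_width: 0.0319
t 24.9 p [0.4652 0.184  0.2802] w 0.0318 F [-0.   0.6  0.1] q [ 0.27 -0.03  1.34 -0.    1.83 -1.47] jawyaw 1.739 xax [ 0.001 -0.003 -1.   ]
```

View pics/w19c.png

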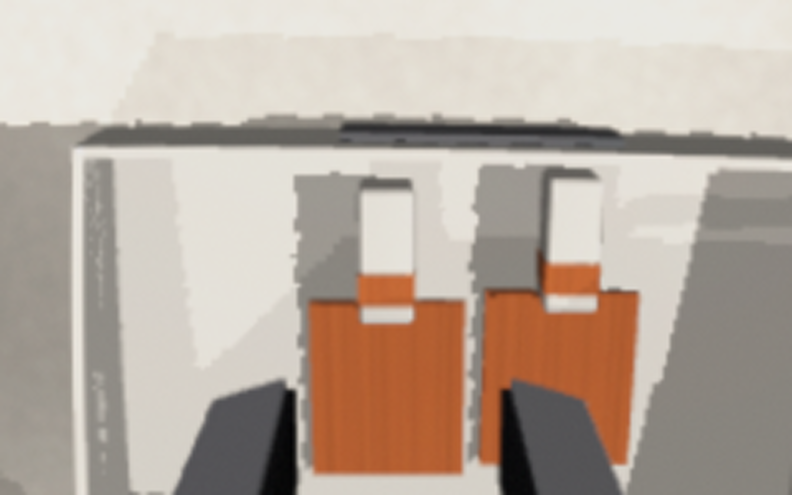

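```bash
python3 -c "
from blk import *
P=optics.camera_params('wrist')
m=blk((386,187),(387,322),200,160,3.3,P); blk((576,178),(571.5,311),200,160,3.3,P)
goa([m[0]-.002,m[1],.06],downR(.167+np.pi/2),3)"
```

```text
mid [0.49845 0.1851  0.031  ] len 0.0502 yaw 0.172 store [-0.0371 -0.0325  0.031 ]
mid [0.48335 0.25135 0.031  ] len 0.0496 yaw 0.168 store [-0.0416  0.0353  0.031 ]
avg p [0.4655 0.1832 0.2808] sd [0.0001 0.0002 0.0002]
shift [220.9  -2.7  30.4] rot [-0.0012  0.0021  0.0026] rows>= 5.3
```

```bash
python3 -m creep '40 -2.7 15 0 0.002 0.002 0.66;80 -2.7 30 0 0.002 0.002 0.66;120 -2.7 30 0 0.002 0.002 0.66;160 -2.7 30 0 0.002 0.002 0.66;195 -2.7 30 0 0.002 0.002 0.66;215 -2.7 30 0 0.002 0.002 0.66;221 -2.7 30 0 0.002 0.002 0.66;221 -2.7 30 0 0.002 0.002 0.66'; python3 -c "
from blk import *
goa([.4965,.1851,.0125],downR(.167+np.pi/2),3);snap('wrist','w20')"
```

```text
time: 25.72
tool_pos: [0.495, 0.1849, 0.0585]
orientation: [-0.059, 0.706, 0.058, 0.704]
contact_force: [1.1, -0.0, -0.3]
gripper_width: 0.0321
avg p [0.4974 0.1859 0.062 ] sd [0.0006 0.0003 0.0009]
shift [49.5 -0.7 -1.2] rot [-0.0009  0.0035 -0.0002] rows>= 1.2
```

View pics/w20.png

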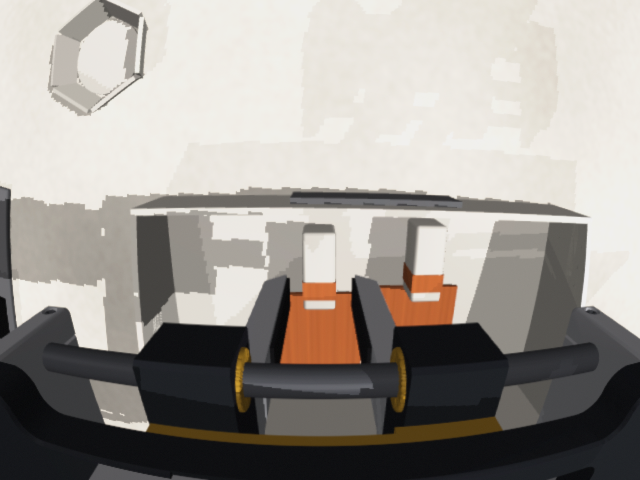

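```bash
python3 -m creep '25 -0.7 -1.2 0 0.003 0 0.66;42 -0.7 -1.2 0 0.003 0 0.66;49 -0.7 -1.2 0 0.003 0 0.66;49 -0.7 -1.2 0 0.003 0 0.66;49 -0.7 -1.2 0 0.003 0 0.66;49 -0.7 -1.2 0 0.003 0 1;49 -0.7 -1.2 0 0.003 0 1;49 -0.7 -1.2 0 0.003 0 1;49 -0.7 -1.2 0 0.003 0 1;49 -0.7 -1.2 0 0.003 0 1' 40; python3 -c "
from look import *
apose(4);st()"; python3 -m creep '-15 0 0 0 0 0 1;-50 0 0 0 0 0 1;-90 0 0 0 0 0 1;-120 0 0 0 0 0 1;-120 0 0 0 0 0 1;-120 0 0 0 0 0 1';python3 -c "
from look import *
st();snap('wrist','w21')
goa(slotp(.5,.128,.13),downR(yc+np.pi/2),4)
"
```

```text
time: 26.75
tool_pos: [0.4964, 0.1857, 0.013]
orientation: [-0.059, 0.704, 0.059, 0.705]
contact_force: [0.0, -0.5, 5.9]
gripper_width: 0.0198
avg p [0.4964 0.1857 0.013 ] sd [0. 0. 0.]
t 26.95 p [0.4964 0.1857 0.013 ] w 0.0195 F [-0.8 -0.2  6.3] q [ 0.25  0.16  1.68  0.    1.3  -1.49] jawyaw 1.738 xax [ 0.001  0.    -1.   ]
time: 27.45
tool_pos: [0.4965, 0.1858, 0.1334]
orientation: [-0.059, 0.704, 0.059, 0.705]
contact_force: [-0.7, -0.1, -1.8]
gripper_width: 0.0197
t 27.45 p [0.4965 0.1858 0.1334] w 0.0197 F [-0.7 -0.1 -1.8] q [ 0.25  0.07  1.54  0.    1.54 -1.49] jawyaw 1.738 xax [ 0.002  0.001 -1.   ]
avg p [0.494  0.1851 0.1289] sd [0.0002 0.     0.0004]
shift [  -0.4 -377.   -87.6] rot [ 0.2382 -0.0064  0.0011] rows>= 9.3
```

View pics/w21.png

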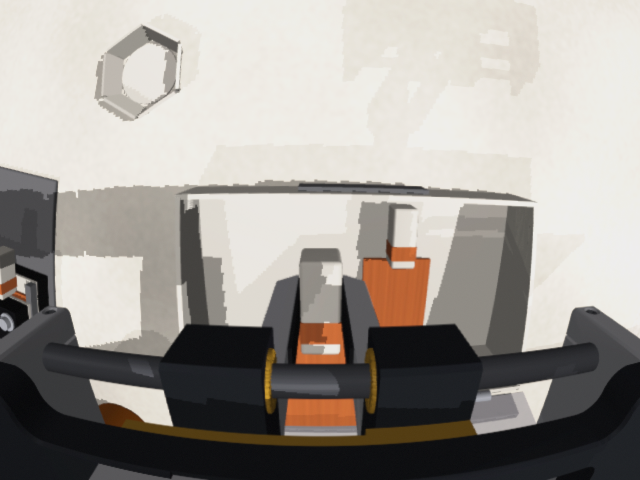

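```bash
python3 -m creep '-30 -15 -20 0 0 0 1;-50 -50 -40 0.04 0 0 1;-50 -90 -60 0.08 -0.006 0 1;-50 -131 -80 0.12 -0.006 0 1;-50 -172 -88 0.16 -0.006 0 1;-50 -213 -88 0.2 -0.006 0 1;-50 -254 -88 0.238 -0.006 0 1;-50 -295 -88 0.238 -0.006 0 1;-50 -335 -88 0.238 -0.006 0 1;-40 -370 -88 0.238 -0.006 0 1'; python3 -m creep '0 -7 0 0 0 0 1;10 -7 0 0 0 0 1;30 -7 0 0 0 0 1;30 -7 0 0 0 0 1;30 -7 0 0 0 0 1';python3 -c "
from look import *
goa(slotp(.5,.128,.0405),downR(yc+np.pi/2),5)
"
```

```text
time: 28.53
tool_pos: [0.4706, -0.1961, 0.1722]
orientation: [0.025, 0.705, -0.025, 0.709]
contact_force: [1.0, 1.0, -0.7]
gripper_width: 0.0194
time: 28.95
tool_pos: [0.4686, -0.1984, 0.1396]
orientation: [0.026, 0.707, -0.023, 0.707]
contact_force: [0.0, -0.1, -0.8]
gripper_width: 0.0199
avg p [ 0.4702 -0.1996  0.1423] sd [0.0004 0.0004 0.0007]
shift [101.8  -1.6  -0.2] rot [ 0.0017  0.0048 -0.0001] rows>= 2.4
```

```bash
python3 -m creep '40 -1.6 0 0 0.004 0 1;75 -1.6 0 0 0.004 0 1;95 -1.6 0 0 0.004 0 1;101.5 -1.6 0 0 0.004 0 1;101.5 -1.6 0 0 0.004 0 1;101.5 -1.6 0 0 0.004 0 1;101.5 -1.6 0 0 0.004 0 1';python3 -c "
from look import *
goa(slotp(.5,.128,.0405),downR(yc+np.pi/2),5);snap('scene','s22')
p,_=pose();print(Rc.inv().apply(p-F0))
im=cv2.imread('pics/s22.png')[220:400,60:300];cv2.imwrite('pics/s22c.png',cv2.resize(im,None,fx=3.3,fy=3.3,interpolation=2))"
```

```text
time: 29.78
tool_pos: [0.4719, -0.203, 0.0427]
orientation: [0.024, 0.705, -0.026, 0.708]
contact_force: [0.4, -0.3, -1.7]
gripper_width: 0.0195
avg p [ 0.4714 -0.2028  0.0421] sd [0.0004 0.0002 0.0005]
shift [ 1.6  1.5 -1.2] rot [0.0003 0.0034 0.0013] rows>= 0.1
[-0.12762788  0.03480769  0.04106128]
```

View pics/s22c.png

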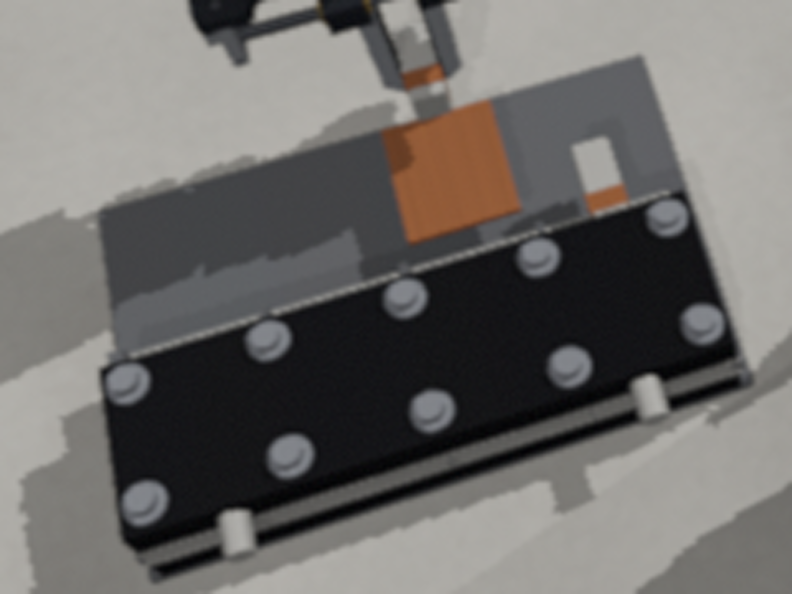

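```bash
python3 -c "
from look import *
P=optics.camera_params('scene')
c=lambda x,y,z: onz(60+x/3.3,220+y/3.3,'scene',z,P)
a=c(410,242,.036);b=c(520.5,210,.036);m=(a+b)/2; print(Rc.inv().apply(m-F0),np.linalg.norm(a-b),np.arctan2(-(b-a)[0],(b-a)[1]))
goa(slotp(.5,.128,.0405),downR(yc+np.pi/2),3)"
python3 -m creep '0.5 1 8 0 0.003 0 1;0.5 1 16 0 0.003 0 1;0.5 1 24 0 0.003 0 1;0.5 1 32 0 0.003 0 1;0.5 1 40 0 0.003 0 1;0.5 1 46 0 0.003 0 1;0.5 1 52 0 0.003 0 1'; python3 -c "
from look import *
st()"
```

```text
[-0.02997683  0.03596404  0.036     ] 0.05903837734897532 -0.08989313378560143
avg p [ 0.4704 -0.2023  0.0406] sd [0.0001 0.0001 0.0002]
shift [ 0.1  1.  -0.1] rot [0.0002 0.0007 0.    ] rows>= 0.0
time: 30.82
tool_pos: [0.523, -0.2048, 0.0395]
orientation: [0.025, 0.708, -0.025, 0.706]
contact_force: [-0.6, 0.0, -1.2]
gripper_width: 0.0197
t 30.82 p [ 0.523  -0.2048  0.0395] w 0.0197 F [-0.6  0.  -1.2] q [-0.47  0.21  1.57 -0.    1.37 -1.97] jawyaw 1.5 xax [-0.003  0.001 -1.   ]
```

```bash
python3 -m creep '0 0 8 0 0 0 1;0 0 16 0 0 0 1;0 0 24 0 0 0 1;0 0 32 0 0 0 1;0 0 38 0 0 0 1;0 0 42 0 0 0 1;0 0 42 0 0 0 1'; python3 -c "
from look import *
st(); p,R=apose(4); print(Rc.inv().apply(p-F0))";python3 -m creep '0 0 2 0 0 0 1;0 0 4 0 0 0 1;0 0 6 0 0 0 1;0 0 7 0 0 0 1;0 0 8 0 0 0 1;0 0 8 0 0 0 1';python3 -c "
from look import *
st(); p,R=apose(4); print(Rc.inv().apply(p-F0));st()"
```

```text
time: 31.4
tool_pos: [0.5648, -0.2078, 0.0395]
orientation: [0.025, 0.708, -0.025, 0.706]
contact_force: [-0.5, 0.1, -1.9]
gripper_width: 0.0195
t 31.4 p [ 0.5648 -0.2078  0.0395] w 0.0195 F [-0.5  0.1 -1.9] q [-0.45  0.29  1.47 -0.    1.38 -1.95] jawyaw 1.5 xax [-0.003  0.    -1.   ]
avg p [ 0.5639 -0.2078  0.0394] sd [0.0002 0.     0.    ]
[-0.03427116  0.0361005   0.03942015]
time: 32.1
tool_pos: [0.5722, -0.2084, 0.0395]
orientation: [0.025, 0.708, -0.025, 0.706]
contact_force: [-0.2, -0.2, -1.4]
gripper_width: 0.0196
t 32.1 p [ 0.5722 -0.2084  0.0395] w 0.0196 F [-0.2 -0.2 -1.4] q [-0.44  0.3   1.45 -0.    1.39 -1.94] jawyaw 1.5 xax [-0.003  0.    -1.   ]
avg p [ 0.572  -0.2084  0.0395] sd [0.0001 0.     0.    ]
[-0.02614759  0.03608188  0.03946418]
t 32.3 p [ 0.5719 -0.2083  0.0394] w 0.0196 F [ 0.3  0.1 -0.9] q [-0.44  0.3   1.45 -0.    1.39 -1.94] jawyaw 1.5 xax [-0.003  0.001 -1.   ]
```

```bash
python3 -m creep '0 0 1.5 0 0 0 1;0 0 3 0 0 0 1;0 0 4 0 0 0 1;0 0 4 0 0 0 1';python3 -c "
from look import *
st()";python3 -m creep '0 0 1 0 0 0 1;0 0 2 0 0 0 1;0 0 3 0 0 0 1;0 0 3 0 0 0 1';python3 -c "
from look import *
st(); p,R=apose(2); print(Rc.inv().apply(p-F0))"
```

```text
time: 32.63
tool_pos: [0.5727, -0.2083, 0.0395]
orientation: [0.026, 0.711, -0.025, 0.703]
contact_force: [-8.8, 1.5, 4.7]
gripper_width: 0.0197
t 32.63 p [ 0.5727 -0.2083  0.0395] w 0.0197 F [-8.8  1.5  4.7] q [-0.44  0.31  1.44 -0.    1.4  -1.94] jawyaw 1.5 xax [-0.011  0.002 -1.   ]
time: 32.97
tool_pos: [0.5727, -0.2084, 0.0395]
orientation: [0.026, 0.713, -0.025, 0.7]
contact_force: [-16.5, 2.1, 9.0]
gripper_width: 0.0198
t 32.97 p [ 0.5727 -0.2084  0.0395] w 0.0198 F [-16.5   2.1   9. ] q [-0.44  0.32  1.44 -0.01  1.41 -1.94] jawyaw 1.5 xax [-0.018  0.002 -1.   ]
avg p [ 0.5727 -0.2084  0.0395] sd [0. 0. 0.]
[-0.02543581  0.03612419  0.0395114 ]
```

```bash
python3 -m creep '0 0 -2 0 0 0 1;0 0 -3 0 0 0 0.66;0 0 -3 0 0 0 0.66;0 0 -3 0 0 0 0.66;0 0 -3 0 0 0 0.66;0 0 -3 0 0 0 0.66;-35 0 -3 0 0 0 0.66;-75 0 -3 0 0 0 0.66;-110 0 -25 0 0 0 0.66;-145 0 -60 0 0 0 0.66';python3 -m creep '0 0 -30 0 0 0 0.66;0 0 -30 0 0 0 0.66;0 0 -30 0 0 0 0.66'; python3 -c "
from look import *
st();apose(3);im=snap('wrist','w23')
P=optics.camera_params('wrist')
for n,x,y,z in [('ledge front',-.02,.053,.03),('plate bottom at face',0,.053,.03),('plate top at face',0,.053,.034),('lip',0,.053,.040),('block rear top',-.05,.036,.056),('block front top',0,.036,.056),('A front top',0,.108,.056)]:
  u=proj(F0+Rc.apply([x,y,z]),'wrist',P); print(n,u,'crop',(u-[230,270])*4)
cv2.imwrite('pics/w23c.png',cv2.resize(im[270:370,230:430,::-1],None,fx=4,fy=4,interpolation=2))"
```

```text
time: 33.9
tool_pos: [0.5265, -0.2053, 0.1816]
orientation: [0.024, 0.707, -0.025, 0.707]
contact_force: [-0.1, -0.1, -0.3]
gripper_width: 0.0319
time: 34.15
tool_pos: [0.4948, -0.203, 0.1801]
orientation: [0.025, 0.707, -0.025, 0.706]
contact_force: [0.8, 0.1, -0.0]
gripper_width: 0.0318
t 34.15 p [ 0.4948 -0.203   0.1801] w 0.0318 F [ 0.8  0.1 -0. ] q [-0.49  0.06  1.45 -0.    1.63 -1.99] jawyaw 1.499 xax [-0.001 -0.    -1.   ]
avg p [ 0.4955 -0.2029  0.1787] sd [0.0002 0.     0.0004]
ledge front [337.6 313. ] crop [430.4 172. ]
plate bottom at face [337.2 331. ] crop [428.8 244. ]
plate top at face [337.4 332.9] crop [429.6 251.6]
lip [337.7 335.9] crop [430.8 263.6]
block rear top [320.2 295.1] crop [360.8 100.4]
block front top [320.2 344.2] crop [360.8 296.8]
A front top [396.5 342.7] crop [666.  290.8]
```

View pics/w23c.png

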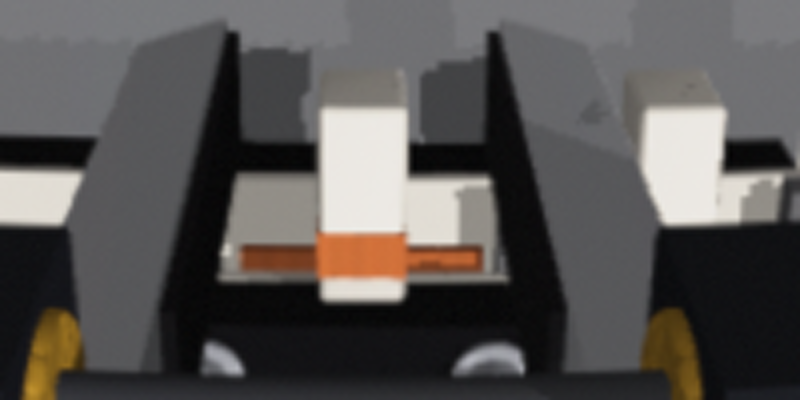

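B is home (predicted rear edge at row 244, front at 297; seen at 245 and 299). Next is plate C.

```bash
python3 -c "
from look import *
goa([.455,.25,.28],downR(.167+np.pi/2),3)"
```

```text
avg p [ 0.4957 -0.2029  0.1781] sd [0.     0.     0.0001]
shift [-101.1  449.   -72.8] rot [-0.2373 -0.0043 -0.0016] rows>= 11.2
```

```bash
python3 -m creep '-40 0 -15 0 -0.004 0 0.66;-75 20 -30 0 -0.004 0 0.66;-101 50 -45 -0.04 -0.004 0 0.66;-101 90 -55 -0.08 -0.004 0 0.66;-101 130 -65 -0.12 -0.004 0 0.66;-101 170 -73 -0.16 -0.004 0 0.66;-101 210 -73 -0.2 -0.004 0 0.66;-101 250 -73 -0.237 -0.004 0 0.66;-101 290 -73 -0.237 -0.004 0 0.66;-101 330 -73 -0.237 -0.004 0 0.66'; python3 -m creep '0 40 0 0 0 0 0.66;0 80 0 0 0 0 0.66;0 110 0 0 0 0 0.66;0 119 0 0 0 0 0.66;0 119 0 0 0 0 0.66;0 119 0 0 0 0 0.66'; python3 -c "
from look import *
st();apose(2);im=snap('wrist','w24')
cv2.imwrite('pics/w24c.png',cv2.resize(im[160:310,200:440,::-1],None,fx=3.3,fy=3.3,interpolation=2))"
```

```text
time: 35.33
tool_pos: [0.4459, 0.1335, 0.2805]
orientation: [-0.059, 0.704, 0.059, 0.705]
contact_force: [1.8, 0.5, 1.2]
gripper_width: 0.032
time: 35.83
tool_pos: [0.4265, 0.2484, 0.2802]
orientation: [-0.059, 0.704, 0.059, 0.705]
contact_force: [0.5, 0.2, -0.2]
gripper_width: 0.0319
t 35.83 p [0.4265 0.2484 0.2802] w 0.0319 F [ 0.5  0.2 -0.2] q [ 0.41 -0.04  1.36 -0.    1.83 -1.32] jawyaw 1.738 xax [ 0.001 -0.001 -1.   ]
avg p [0.4267 0.2476 0.2804] sd [0.     0.0002 0.0001]
```

View pics/w24c.png

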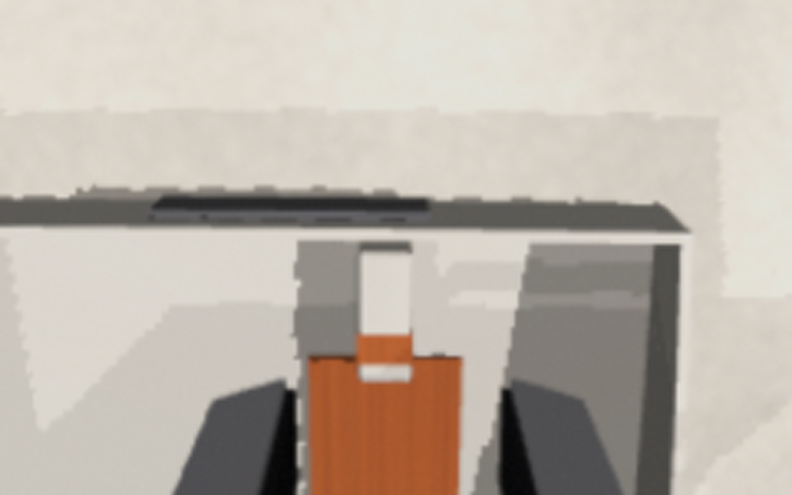

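```bash
python3 -c "
from blk import *
P=optics.camera_params('wrist')
m=blk((385,248),(385,381),200,160,3.3,P)
goa([m[0]-.002,m[1],.06],downR(.167+np.pi/2),3)"
```

```text
mid [0.48265 0.25205 0.031  ] len 0.0509 yaw 0.16 store [-0.0422  0.0361  0.031 ]
avg p [0.4268 0.2474 0.2807] sd [0.     0.0001 0.    ]
shift [220.8  -4.3  53.6] rot [-0.0032  0.0015 -0.0002] rows>= 5.4
```

```bash
python3 -m creep '20 -4.3 30 0 0.002 0 0.66;50 -4.3 53 0 0.002 0 0.66;90 -4.3 53 0 0.002 0 0.66;130 -4.3 53 0 0.002 0 0.66;165 -4.3 53 0 0.002 0 0.66;195 -4.3 53 0 0.002 0 0.66;215 -4.3 53 0 0.002 0 0.66;220 -4.3 53 0 0.002 0 0.66;220 -4.3 53 0 0.002 0 0.66'; python3 -c "
from blk import *
goa([.4807,.252,.0125],downR(.167+np.pi/2),4);snap('wrist','w25')"
```

```text
time: 36.88
tool_pos: [0.4784, 0.2522, 0.0588]
orientation: [-0.059, 0.706, 0.058, 0.703]
contact_force: [0.0, -1.2, 0.4]
gripper_width: 0.032
avg p [0.4807 0.2535 0.0624] sd [0.0006 0.0004 0.0009]
shift [49.9 -1.5 -0.3] rot [-0.0013  0.002  -0.0011] rows>= 1.2
```

View pics/w25.png

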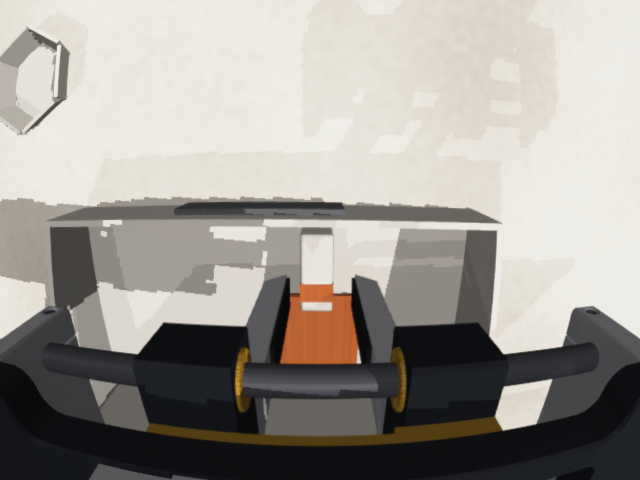

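```bash
python3 -m creep '25 -1.5 -0.3 0 0.002 0 0.66;42 -1.5 -0.3 0 0.002 0 0.66;49 -1.5 -0.3 0 0.002 0 0.66;49 -1.5 -0.3 0 0.002 0 0.66;49 -1.5 -0.3 0 0.002 0 0.66;49 -1.5 -0.3 0 0.002 0 1;49 -1.5 -0.3 0 0.002 0 1;49 -1.5 -0.3 0 0.002 0 1;49 -1.5 -0.3 0 0.002 0 1;49 -1.5 -0.3 0 0.002 0 1' 40; python3 -c "
from look import *
apose(4);st()"; python3 -m creep '-15 0 0 0 0 0 1;-50 0 0 0 0 0 1;-90 0 0 0 0 0 1;-120 0 0 0 0 0 1;-120 0 0 0 0 0 1;-120 0 0 0 0 0 1';python3 -c "
from look import *
st();snap('wrist','w26')
goa(slotp(-.5,.128,.13),downR(yc+np.pi/2),4)
"
```

```text
time: 37.97
tool_pos: [0.4805, 0.2521, 0.0132]
orientation: [-0.058, 0.705, 0.059, 0.705]
contact_force: [0.2, -1.0, 6.3]
gripper_width: 0.0199
avg p [0.4805 0.2521 0.0132] sd [0. 0. 0.]
t 38.17 p [0.4805 0.2521 0.0132] w 0.0191 F [ 0.7 -0.9  6.5] q [ 0.38  0.19  1.65  0.    1.3  -1.36] jawyaw 1.737 xax [-0.     0.001 -1.   ]
time: 38.67
tool_pos: [0.4808, 0.2524, 0.1337]
orientation: [-0.058, 0.704, 0.059, 0.705]
contact_force: [-0.5, 0.1, -1.4]
gripper_width: 0.0196
t 38.67 p [0.4808 0.2524 0.1337] w 0.0196 F [-0.5  0.1 -1.4] q [ 0.38  0.1   1.5   0.    1.54 -1.36] jawyaw 1.737 xax [ 0.001  0.002 -1.   ]
avg p [0.4783 0.2514 0.1291] sd [0.0002 0.0001 0.0004]
shift [ 1.00e-01 -5.15e+02 -9.97e+01] rot [ 0.2372 -0.0072  0.0012] rows>= 12.6
```

View pics/w26.png

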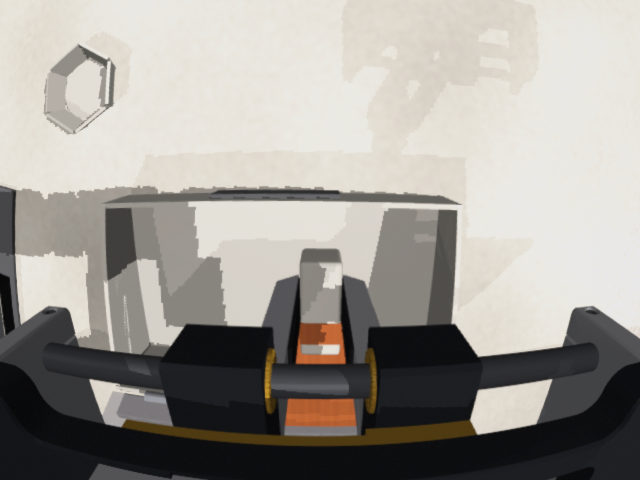

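The store is empty and the last plate is held.

```bash
python3 -m creep '-30 -15 -20 0 0 0 1;-50 -50 -40 0.04 0 0 1;-50 -88 -55 0.08 -0.006 0 1;-50 -127 -68 0.12 -0.006 0 1;-50 -167 -78 0.16 -0.006 0 1;-50 -207 -88 0.2 -0.006 0 1;-50 -247 -95 0.237 -0.006 0 1;-50 -288 -100 0.237 -0.006 0 1;-50 -329 -100 0.237 -0.006 0 1;-50 -370 -100 0.237 -0.006 0 1';python3 -c "
from look import *
go(slotp(-.5,.128,.13),downR(yc+np.pi/2))"
```

```text
time: 39.75
tool_pos: [0.4415, -0.1313, 0.1805]
orientation: [0.026, 0.706, -0.025, 0.707]
contact_force: [0.8, -0.0, -0.7]
gripper_width: 0.0195
shift [  50.4 -139.7   33.8] rot [-0.0002  0.0014 -0.0014] rows>= 3.7
```

```bash
python3 -m creep '0 -40 15 0 0 0 1;0 -80 30 0 0 0 1;10 -115 33 0 0 0 1;30 -137 33 0 0 0 1;50 -137 33 0 0 0 1;50 -137 33 0 0 0 1;50 -137 33 0 0 0 1';python3 -c "
from look import *
goa(slotp(-.5,.128,.0405),downR(yc+np.pi/2),5)
"
```

```text
time: 40.33
tool_pos: [0.4644, -0.2676, 0.1291]
orientation: [0.027, 0.707, -0.024, 0.706]
contact_force: [0.2, 0.5, -0.4]
gripper_width: 0.0193
avg p [ 0.4664 -0.2681  0.1327] sd [0.0005 0.0001 0.0009]
shift [92.2 -5.  -1.1] rot [0.0013 0.0041 0.    ] rows>= 2.2
```

```bash
python3 -m creep '40 -5 -1 0 0.003 0 1;70 -5 -1 0 0.003 0 1;87 -5 -1 0 0.003 0 1;92 -5 -1 0 0.003 0 1;92 -5 -1 0 0.003 0 1;92 -5 -1 0 0.003 0 1;92 -5 -1 0 0.003 0 1;92 -5 -1 0 0.003 0 1';python3 -c "
from look import *
apose(5);goa(slotp(-.5,.128,.0405),downR(yc+np.pi/2),4);snap('scene','s27')
p,_=pose();print(Rc.inv().apply(p-F0))
im=cv2.imread('pics/s27.png')[220:400,60:300];cv2.imwrite('pics/s27c.png',cv2.resize(im,None,fx=3.3,fy=3.3,interpolation=2))"
```

```text
time: 41.25
tool_pos: [0.4662, -0.2743, 0.0421]
orientation: [0.024, 0.705, -0.026, 0.708]
contact_force: [0.2, 0.4, -1.4]
gripper_width: 0.0199
avg p [ 0.4655 -0.2739  0.041 ] sd [0.0003 0.0002 0.0005]
avg p [ 0.4648 -0.2735  0.0399] sd [0.0001 0.0001 0.0001]
shift [-0.6  0.5  0.4] rot [ 0.0002  0.0003 -0.0004] rows>= 0.0
[-0.12848669 -0.03647257  0.03970451]
```

View pics/s27c.png

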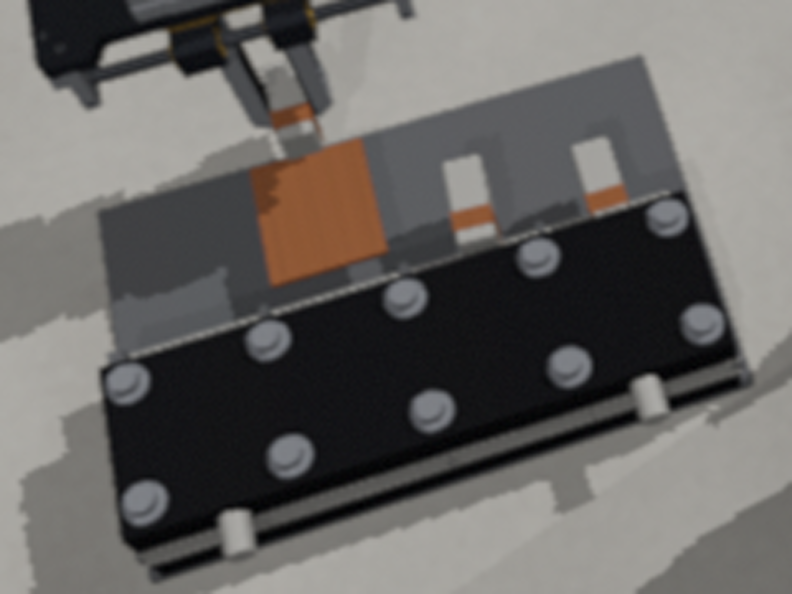

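B's block, at (470,200) in the crop, now sits several mm out, with its front tip visible. Something has nudged it since my check, so I'll push it home after C.

```bash
python3 -m creep '0 0.5 8 0 0 0 1;0 0.5 16 0 0 0 1;0 0.5 24 0 0 0 1;0 0.5 32 0 0 0 1;0 0.5 40 0 0 0 1;0 0.5 46 0 0 0 1;0 0.5 52 0 0 0 1'; python3 -c "
from look import *
st()";python3 -m creep '0 0 8 0 0 0 1;0 0 16 0 0 0 1;0 0 24 0 0 0 1;0 0 32 0 0 0 1;0 0 38 0 0 0 1;0 0 42 0 0 0 1;0 0 42 0 0 0 1'; python3 -c "
from look import *
st(); p,R=apose(4); print(Rc.inv().apply(p-F0));st()"
```

```text
time: 42.33
tool_pos: [0.5175, -0.2766, 0.0396]
orientation: [0.025, 0.707, -0.025, 0.707]
contact_force: [-0.9, -0.0, -1.9]
gripper_width: 0.0193
t 42.33 p [ 0.5175 -0.2766  0.0396] w 0.0193 F [-0.9 -0.  -1.9] q [-0.59  0.26  1.51  0.    1.37 -2.09] jawyaw 1.5 xax [-0.     0.001 -1.   ]
time: 42.92
tool_pos: [0.5594, -0.2796, 0.0397]
orientation: [0.025, 0.707, -0.025, 0.707]
contact_force: [-0.0, 0.2, -1.1]
gripper_width: 0.0197
t 42.92 p [ 0.5594 -0.2796  0.0397] w 0.0197 F [-0.   0.2 -1.1] q [-0.55  0.34  1.41  0.    1.4  -2.06] jawyaw 1.5 xax [ 0.  0. -1.]
avg p [ 0.5585 -0.2796  0.0397] sd [0.0002 0.     0.    ]
[-0.03456009 -0.03591704  0.03965507]
t 43.12 p [ 0.5582 -0.2796  0.0397] w 0.0195 F [-0.4  0.3 -0.5] q [-0.56  0.33  1.41  0.    1.4  -2.06] jawyaw 1.5 xax [-0.     0.001 -1.   ]
```

```bash
python3 -m creep '0 0 2 0 0 0 1;0 0 4 0 0 0 1;0 0 6 0 0 0 1;0 0 7 0 0 0 1;0 0 8 0 0 0 1;0 0 8 0 0 0 1';python3 -m creep '0 0 1.5 0 0 0 1;0 0 3 0 0 0 1;0 0 4 0 0 0 1;0 0 4 0 0 0 1';python3 -c "
from look import *
st()";python3 -m creep '0 0 1 0 0 0 1;0 0 2 0 0 0 1;0 0 2.5 0 0 0 1;0 0 2.5 0 0 0 1';python3 -c "
from look import *
st(); p,R=apose(2); print(Rc.inv().apply(p-F0))"
```

```text
time: 43.62
tool_pos: [0.5667, -0.2802, 0.0397]
orientation: [0.025, 0.707, -0.025, 0.707]
contact_force: [0.4, 0.0, 0.1]
gripper_width: 0.0197
time: 43.95
tool_pos: [0.5668, -0.2802, 0.0397]
orientation: [0.026, 0.71, -0.025, 0.704]
contact_force: [-10.2, 0.6, 5.0]
gripper_width: 0.0197
t 43.95 p [ 0.5668 -0.2802  0.0397] w 0.0197 F [-10.2   0.6   5. ] q [-0.55  0.36  1.38 -0.    1.41 -2.05] jawyaw 1.5 xax [-0.009  0.002 -1.   ]
time: 44.28
tool_pos: [0.5668, -0.2802, 0.0398]
orientation: [0.026, 0.712, -0.024, 0.702]
contact_force: [-16.5, 1.7, 8.8]
gripper_width: 0.0196
t 44.28 p [ 0.5668 -0.2802  0.0398] w 0.0196 F [-16.5   1.7   8.8] q [-0.55  0.36  1.38 -0.    1.42 -2.04] jawyaw 1.499 xax [-0.014  0.003 -1.   ]
avg p [ 0.5668 -0.2802  0.0398] sd [0. 0. 0.]
[-0.02623687 -0.03592547  0.03978535]
```

```bash
python3 -m creep '0 0 0 0 0 0 0.66;0 0 0 0 0 0 0.66;0 0 0 0 0 0 0.66;0 0 0 0 0 0 0.66;0 0 -4 0 0 0 0.66;-35 0 -5 0 0 0 0.66;-75 0 -5 0 0 0 0.66;-110 0 -25 0 0 0 0.66;-140 0 -60 0 0 0 0.66;-140 0 -90 0 0 0 0.66';python3 -m creep '0 0 0 0 0.01 0 0.66;0 0 0 0 0.01 0 0.66'; cat > chk.py <<'E'
from look import *
def chk(i,name,cam='wrist'):
    im=snap(cam,name); P=optics.camera_params(cam)
    for n,x,y,z in [('ledge front',-.02,.017,.03),('plate bottom at face',0,.017,.03),('lip',0,.017,.040),('block rear top',-.05,0,.056),('block front top',0,0,.056),]:
        u=proj(F0+Rc.apply([x,y+.072*i,z]),cam,P); print(n,u)
        cv2.circle(im,tuple(int(round(a)) for a in u),1,(0,255,0),-1)
    u0=proj(F0+Rc.apply([0,.072*i,.03]),cam,P).astype(int)
    a,b=max(u0[0]-100,0),max(u0[1]-70,0)
    cv2.imwrite(f'pics/{name}c.png',cv2.resize(im[b:b+110,a:a+200,::-1],None,fx=4,fy=4,interpolation=2))
E
python3 -c "
from chk import *
apose(4);st();chk(-.5,'w28');chk(.5,'w28b')"
```

```text
time: 45.22
tool_pos: [0.4856, -0.276, 0.187]
orientation: [0.022, 0.703, -0.027, 0.71]
contact_force: [-0.9, -0.4, 0.9]
gripper_width: 0.0318
time: 45.38
tool_pos: [0.4826, -0.2743, 0.1806]
orientation: [0.025, 0.71, -0.025, 0.704]
contact_force: [0.5, 0.6, -0.7]
gripper_width: 0.0319
avg p [ 0.4837 -0.2743  0.1792] sd [0.0002 0.     0.0004]
t 45.58 p [ 0.4839 -0.2742  0.1788] w 0.032 F [ 0.4 -0.1 -0.5] q [-0.61  0.12  1.39 -0.    1.64 -2.12] jawyaw 1.501 xax [-0.011  0.002 -1.   ]
ledge front [337.4 320.1]
plate bottom at face [337.  337.8]
lip [337.5 342.7]
block rear top [320.1 302.8]
block front top [320.1 351.1]
ledge front [409.1 318.7]
plate bottom at face [407.3 336.1]
lip [409.4 340.9]
block rear top [400.  301.9]
block front top [395.8 349.6]
```

View pics/w28c.png

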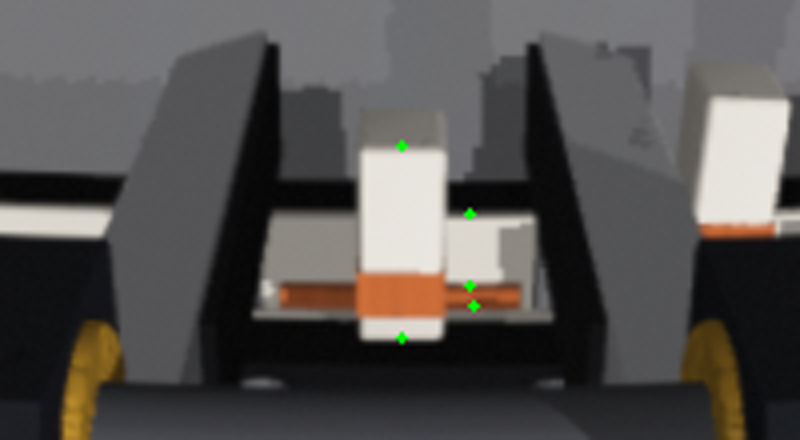

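View pics/w28b.png

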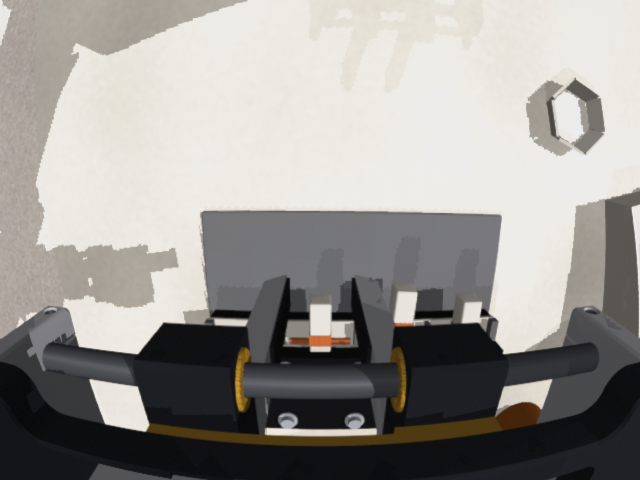

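```bash
python3 -c "
from look import *
im=snap('scene','s29')
cv2.imwrite('pics/s29c.png',cv2.resize(im[220:400,60:300,::-1],None,fx=3.3,fy=3.3,interpolation=2))
P=optics.camera_params('scene');print([list(proj(F0+Rc.apply([x,.036,.056]),'scene',P)) for x in (-.05,0)])
goa(slotp(.5,.105,.12),downR(yc+np.pi/2),3)"
```

```text
[[np.float64(196.4), np.float64(273.4)], [np.float64(203.1), np.float64(298.2)]]
avg p [ 0.4837 -0.2743  0.1791] sd [0.0001 0.     0.0001]
shift [59.2 71.9  5.3] rot [ 0.0007 -0.0108 -0.001 ] rows>= 2.2
```

View pics/s29c.png

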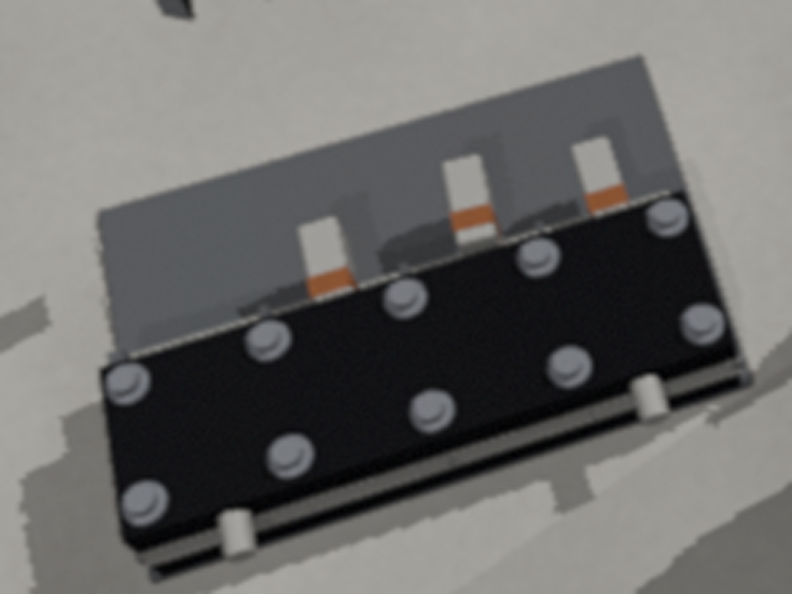

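```bash
python3 -m creep '10 35 0 0 -0.01 0 1;40 72 5 0 -0.01 0 1;59 72 5 0 -0.01 0 1;95 72 5 0 -0.01 0 1;130 72 5 0 -0.01 0 1;142 72 5 0 -0.01 0 1;142 72 5 0 -0.01 0 1;142 72 5 0 -0.01 0 1'; python3 -c "
from look import *
goa(slotp(.5,.07,.038),downR(yc+np.pi/2),4)"
```

```text
time: 46.55
tool_pos: [0.4922, -0.2029, 0.0381]
orientation: [0.025, 0.707, -0.025, 0.707]
contact_force: [0.4, 0.5, 1.0]
gripper_width: 0.0006
avg p [ 0.4937 -0.2038  0.0403] sd [0.0002 0.0001 0.0004]
shift [ 2.4  0.9 34.6] rot [-0.0001  0.0042  0.0014] rows>= 0.8
```

```bash
python3 -m creep '2 1 8 0 0.003 0 1;2 1 16 0 0.003 0 1;2 1 22 0 0.003 0 1;2 1 27 0 0.003 0 1;2 1 32 0 0.003 0 1;2 1 36 0 0.003 0 1;2 1 40 0 0.003 0 1;2 1 43 0 0.003 0 1;2 1 45 0 0.003 0 1;2 1 45 0 0.003 0 1'; python3 -c "
from look import *
st();p,_=apose(3); print(Rc.inv().apply(p-F0))"; python3 -m creep '0 0 1 0 0 0 1;0 0 2 0 0 0 1;0 0 3 0 0 0 1;0 0 3 0 0 0 1'; python3 -c "
from look import *
st();p,_=apose(3); print(Rc.inv().apply(p-F0))"
```

```text
time: 47.58
tool_pos: [0.5372, -0.205, 0.0357]
orientation: [0.025, 0.708, -0.025, 0.706]
contact_force: [-0.2, -0.2, 0.3]
gripper_width: 0.0005
t 47.58 p [ 0.5372 -0.205   0.0357] w 0.0005 F [-0.2 -0.2  0.3] q [-0.46  0.24  1.54 -0.    1.36 -1.96] jawyaw 1.5 xax [-0.003  0.001 -1.   ]
avg p [ 0.5371 -0.2048  0.0357] sd [0.     0.0001 0.    ]
[-0.06115901  0.0371072   0.03567559]
time: 48.07
tool_pos: [0.5399, -0.2051, 0.0357]
orientation: [0.025, 0.708, -0.025, 0.706]
contact_force: [-1.1, -0.2, 0.1]
gripper_width: 0.0003
t 48.07 p [ 0.5399 -0.2051  0.0357] w 0.0003 F [-1.1 -0.2  0.1] q [-0.46  0.24  1.54 -0.    1.36 -1.96] jawyaw 1.5 xax [-0.003  0.001 -1.   ]
avg p [ 0.5399 -0.2051  0.0357] sd [0. 0. 0.]
[-0.0583427   0.03704553  0.03572621]
```

```bash
python3 -m creep '0 0 1 0 0 0 1;0 0 2 0 0 0 1;0 0 3 0 0 0 1;0 0 4 0 0 0 1;0 0 4 0 0 0 1'; python3 -c "
from look import *
st();p,_=apose(3); print(Rc.inv().apply(p-F0))"; python3 -m creep '0 0 1 0 0 0 1;0 0 2 0 0 0 1;0 0 2 0 0 0 1'; python3 -c "
from look import *
st();p,_=pose(); print(Rc.inv().apply(p-F0))"
```

```text
time: 48.63
tool_pos: [0.5406, -0.2056, 0.0356]
orientation: [0.025, 0.71, -0.025, 0.703]
contact_force: [-9.4, -0.6, 4.8]
gripper_width: 0.0002
t 48.63 p [ 0.5406 -0.2056  0.0356] w 0.0002 F [-9.4 -0.6  4.8] q [-0.46  0.25  1.53 -0.    1.37 -1.96] jawyaw 1.5 xax [-0.011  0.001 -1.   ]
avg p [ 0.5407 -0.2056  0.0356] sd [0. 0. 0.]
[-0.05758857  0.03665621  0.03557451]
time: 49.03
tool_pos: [0.5407, -0.2057, 0.0355]
orientation: [0.025, 0.712, -0.025, 0.701]
contact_force: [-14.5, -0.7, 8.0]
gripper_width: 0.0008
t 49.03 p [ 0.5407 -0.2057  0.0355] w 0.0008 F [-14.5  -0.7   8. ] q [-0.46  0.25  1.52 -0.01  1.38 -1.96] jawyaw 1.5 xax [-0.015  0.001 -1.   ]
[-0.057528    0.03653728  0.03550029]
```

```bash
python3 -m creep '0 0 -12 0 0.01 0 1;0 0 -40 0 0.01 0 1;-40 0 -55 0 0.01 0 0.6;-80 0 -60 0 0.01 0 0.6;-120 0 -60 0 0.01 0 0.6;-155 0 -60 0 0.01 0 0.6;-160 0 -60 0 0.01 0 0.6;-160 0 -60 0 0.01 0 0.6;-160 0 -60 0 0.01 0 0.6';python3 -c "
from chk import *
apose(3);st();chk(.5,'w30');im=snap('scene','s30')
cv2.imwrite('pics/s30c.png',cv2.resize(im[220:400,60:300,::-1],None,fx=3.3,fy=3.3,interpolation=2))"
```

```text
time: 49.78
tool_pos: [0.4867, -0.2012, 0.1954]
orientation: [0.025, 0.711, -0.025, 0.702]
contact_force: [-0.5, -0.0, -0.8]
gripper_width: 0.0376
avg p [ 0.4857 -0.2008  0.1934] sd [0.0002 0.0001 0.0004]
t 49.93 p [ 0.4856 -0.2007  0.1931] w 0.0374 F [-0.  -1.   0.6] q [-0.5   0.05  1.44 -0.    1.67 -2.  ] jawyaw 1.5 xax [-0.017  0.004 -1.   ]
ledge front [335.3 318.1]
plate bottom at face [335.  335.2]
lip [335.4 339.8]
block rear top [318.5 301.1]
block front top [318.6 347.7]
```

View pics/w30c.png

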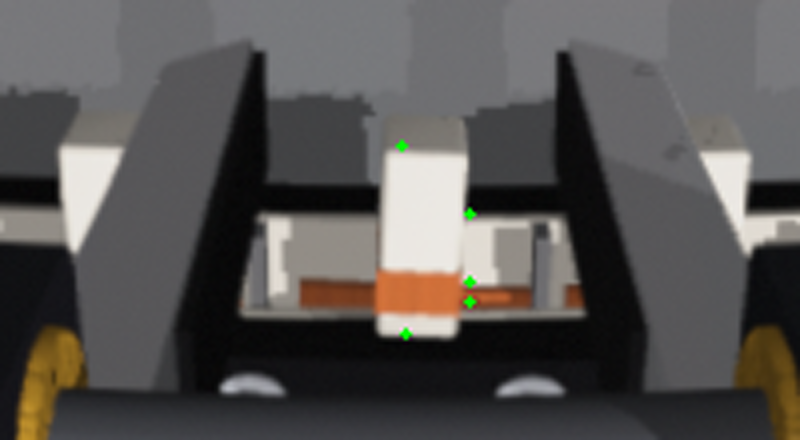

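View pics/s30c.png

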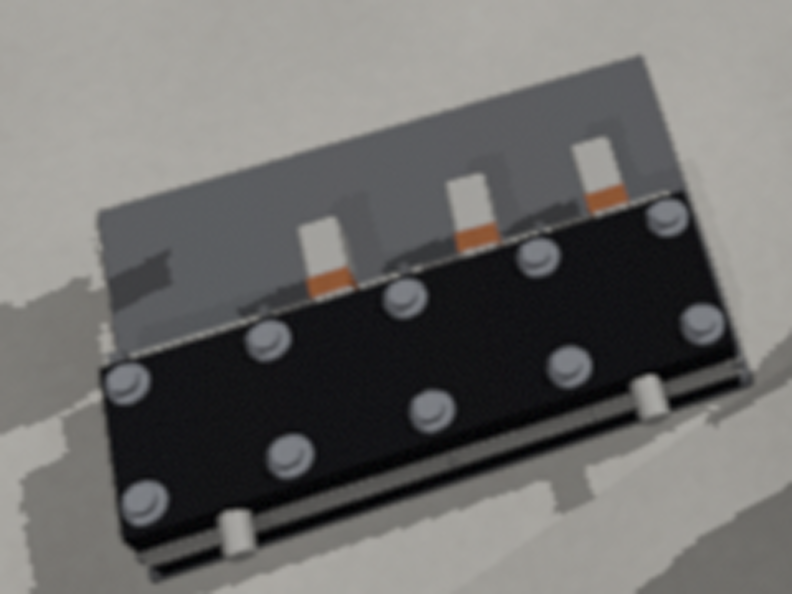

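B is home but yawed by about 0.05 rad. I'll grip it to straighten and re-seat it.

```bash
python3 -c "
from look import *
goa(slotp(.53,.026,.10),downR(yc+np.pi/2),3)"
```

```text
avg p [ 0.4861 -0.2011  0.1944] sd [0.0001 0.0001 0.0003]
shift [93.1  0.8 87.8] rot [ 0.0003 -0.0153 -0.0016] rows>= 3.1
```

```bash
python3 -m creep '10 0.8 40 0 -0.015 0 0.56;40 0.8 75 0 -0.015 0 0.56;75 0.8 87 0 -0.015 0 0.56;90 0.8 87 0 -0.015 0 0.56;90 0.8 87 0 -0.015 0 0.56;90 0.8 87 0 -0.015 0 0.56;90 0.8 87 0 -0.015 0 0.56';python3 -c "
from look import *
goa(slotp(.53,.026,.043),downR(yc+np.pi/2),5);st();snap('wrist','w31')"
```

```text
time: 50.77
tool_pos: [0.5728, -0.2071, 0.1066]
orientation: [0.025, 0.705, -0.025, 0.708]
contact_force: [-0.6, -0.2, -0.3]
gripper_width: 0.0415
avg p [ 0.5731 -0.2072  0.1074] sd [0.0001 0.0001 0.0003]
shift [64.4  1.  -1.2] rot [-0.      0.0061  0.0011] rows>= 1.5
t 51.02 p [ 0.5728 -0.2071  0.1069] w 0.0412 F [-0.5  0.4 -0.4] q [-0.44  0.25  1.38  0.    1.51 -1.94] jawyaw 1.5 xax [ 0.005 -0.001 -1.   ]
```

View pics/w31.png

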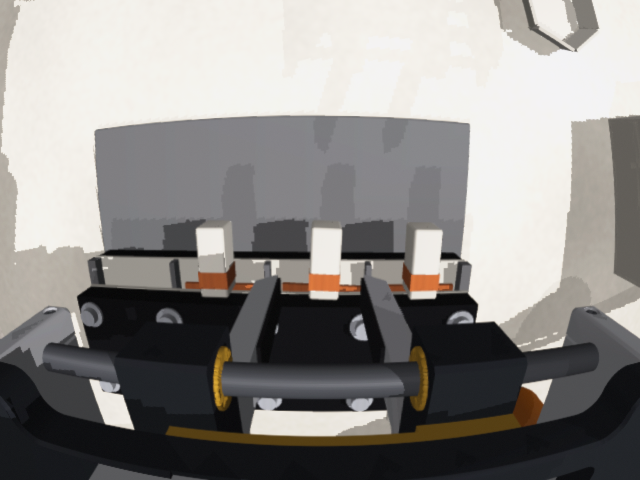

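Block B is at (326,260), inside the finger span. I'll descend and grip.

```bash
python3 -m creep '30 1 -1 0 0.006 0 0.56;50 1 -1 0 0.006 0 0.56;61 1 -1 0 0.006 0 0.56;64 1 -1 0 0.006 0 0.56;64 1 -1 0 0.006 0 0.56;64 1 -1 0 0.006 0 0.56' 20;python3 -c "
from look import *
st();p,_=apose(3);print(Rc.inv().apply(p-F0))";python3 -m creep '0 0 0 0 0 0 1;0 0 0 0 0 0 1;0 0 0 0 0 0 1;0 0 0 0 0 0 1;0 0 0 0 0 0 1;0 0 0 0 0 0 1;0 0 0 0 0 0 1' 20;python3 -c "
from look import *
st();p,_=apose(3);print(Rc.inv().apply(p-F0));st()"
```

```text
time: 51.57
tool_pos: [0.5721, -0.2059, 0.042]
orientation: [0.025, 0.707, -0.025, 0.706]
contact_force: [0.5, -0.4, -0.3]
gripper_width: 0.0412
t 51.57 p [ 0.5721 -0.2059  0.042 ] w 0.0412 F [ 0.5 -0.4 -0.3] q [-0.44  0.3   1.45 -0.    1.39 -1.94] jawyaw 1.5 xax [-0.002 -0.    -1.   ]
avg p [ 0.5724 -0.2061  0.0426] sd [0.     0.     0.0001]
[-0.02584423  0.03839814  0.04256738]
time: 52.3
tool_pos: [0.5715, -0.2055, 0.0411]
orientation: [0.025, 0.708, -0.025, 0.705]
contact_force: [-0.4, -0.1, 2.6]
gripper_width: 0.0194
t 52.3 p [ 0.5715 -0.2055  0.0411] w 0.0194 F [-0.4 -0.1  2.6] q [-0.44  0.3   1.45 -0.    1.39 -1.94] jawyaw 1.5 xax [-0.004  0.001 -1.   ]
avg p [ 0.5715 -0.2055  0.0411] sd [0. 0. 0.]
[-0.02682343  0.03887769  0.04109335]
t 52.45 p [ 0.5715 -0.2056  0.0411] w 0.0201 F [-1.1  0.4  2.9] q [-0.44  0.3   1.45 -0.    1.39 -1.94] jawyaw 1.5 xax [-0.004  0.001 -1.   ]
```

```bash
python3 -m creep '0 -1.5 0 0 0 0 1;0 -2.8 0 0 0 0 1;0 -2.8 1.5 0 0 0 1;0 -2.8 3 0 0 0 1;0 -2.8 4.5 0 0 0 1;0 -2.8 6 0 0 0 1;0 -2.8 6 0 0 0 1' 20;python3 -c "
from look import *
st();p,_=apose(3);print(Rc.inv().apply(p-F0));st()"
```

```text
time: 53.03
tool_pos: [0.5719, -0.2079, 0.041]
orientation: [0.026, 0.712, -0.024, 0.701]
contact_force: [-12.9, 4.0, 13.1]
gripper_width: 0.0201
t 53.03 p [ 0.5719 -0.2079  0.041 ] w 0.0201 F [-12.9   4.   13.1] q [-0.44  0.31  1.44 -0.    1.41 -1.94] jawyaw 1.5 xax [-0.016  0.003 -1.   ]
avg p [ 0.572  -0.2079  0.0409] sd [0. 0. 0.]
[-0.02619061  0.03650048  0.04093472]
t 53.18 p [ 0.572  -0.2079  0.0409] w 0.0195 F [-13.1   3.6  12.2] q [-0.44  0.31  1.44 -0.    1.41 -1.94] jawyaw 1.5 xax [-0.016  0.003 -1.   ]
```

```bash
python3 -m creep '0 0 0 0 0 0 0.62;0 0 0 0 0 0 0.62;0 0 0 0 0 0 0.62;0 0 0 0 0 0 0.62;0 0 -4 0 0 0 0.62;-35 0 -5 0 0 0 0.62;-75 0 -5 0 0 0 0.62;-110 0 -25 0 0 0 0.62;-140 0 -60 0 0 0 0.62;-140 0 -90 0 0 0 0.62';python3 -m creep '0 0 0 0 0.01 0 0.5;0 0 0 0 0.01 0 0.3;0 0 0 0 0 0 0.2;0 0 0 0 0 0 0';python3 -c "
from chk import *
apose(4);st();chk(.5,'w32');im=snap('scene','s32')
go([.45,.0,.33],downR(yc))"
```

```text
time: 54.02
tool_pos: [0.4902, -0.204, 0.1879]
orientation: [0.023, 0.704, -0.026, 0.709]
contact_force: [0.1, -0.5, 1.0]
gripper_width: 0.0356
time: 54.35
tool_pos: [0.4883, -0.2025, 0.1802]
orientation: [0.025, 0.708, -0.025, 0.705]
contact_force: [-0.1, 0.1, -0.1]
gripper_width: 0.0593
avg p [ 0.4884 -0.2025  0.1802] sd [0.     0.     0.0001]
t 54.55 p [ 0.4884 -0.2025  0.1803] w 0.075 F [-0.2  0.  -0. ] q [-0.5   0.05  1.46 -0.    1.64 -2.  ] jawyaw 1.5 xax [-0.005  0.001 -1.   ]
ledge front [337.5 318.9]
plate bottom at face [337.2 336.5]
lip [337.6 341.4]
block rear top [320.3 301.8]
block front top [320.3 349.7]
shift [-149.   199.4  -53.1] rot [ 1.5713 -0.0044  0.0031] rows>= 12.6
```

View pics/w32c.png

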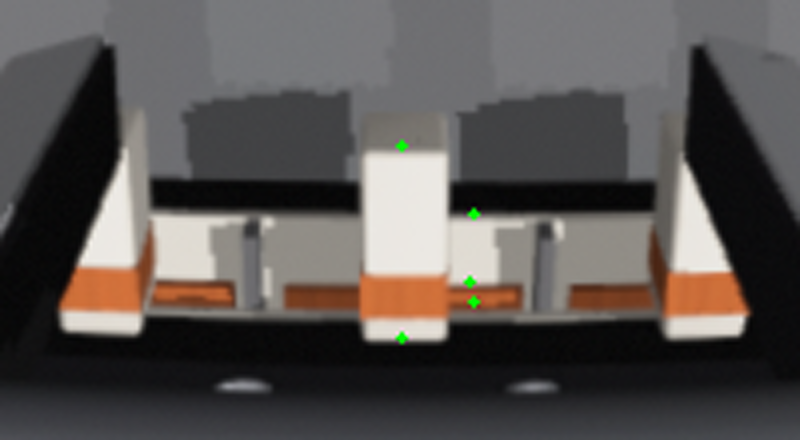

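View pics/s32.png

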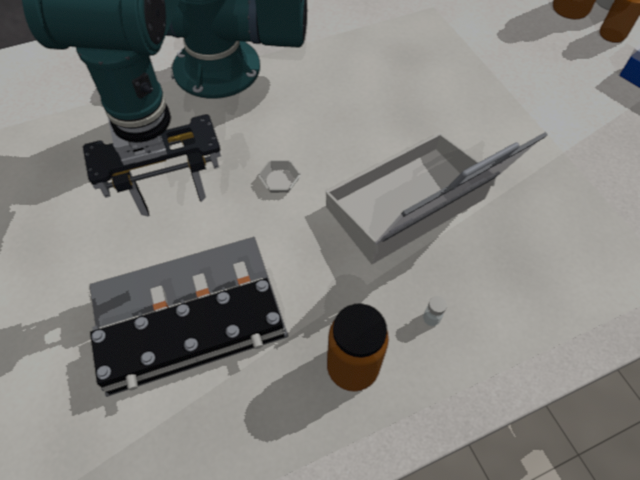

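All three blocks line up with the predicted home position and the box is empty. Now the flap.

```bash
python3 -c "
from look import *
for c in ('top','scene'): print(c,lm('flap_bar',c))
goa([.60,.20,.335],downR(.157),2)"
```

```text
top [(0.85, array([0.6641, 0.2471, 0.2682]))]
scene [(0.7, array([0.6663, 0.2437, 0.2746]))]
avg p [ 0.4881 -0.2025  0.1809] sd [0. 0. 0.]
shift [-154.1  409.5   82.6] rot [ 1.3432 -0.004   0.0023] rows>= 10.7
```

```bash
python3 -m creep '-40 5 0 0.1 0 0 0.5;-78 20 0 0.22 0 0 0.5;-110 45 0 0.34 0 0 0.5;-140 70 0 0.46 0 0 0.5;-154 105 0 0.58 0 0 0.5;-154 145 5 0.7 0 0 0.5;-154 185 10 0.82 0 0 0.5;-154 225 20 0.94 0 0 0.5;-154 263 32 1.06 0 0 0.5;-154 302 45 1.18 0 0 0.5';python3 -c "
from look import *
go([.60,.20,.335],downR(.157))"
```

```text
time: 55.68
tool_pos: [0.5493, 0.0829, 0.3358]
orientation: [0.404, 0.581, -0.405, 0.579]
contact_force: [1.3, -0.1, 0.7]
gripper_width: 0.0466
shift [  0.8  88.  -92.3] rot [ 0.1956 -0.0013  0.0023] rows>= 3.1
```

```bash
python3 -m creep '0 25 -27 0.1 0 0 0.5;0 50 -54 0.16 0 0 0.5;0 76 -76 0.16 0 0 0.5;0 76 -76 0.16 0 0 0.5;0 76 -76 0.16 0 0 0.5;0 76 -76 0.16 0 0 0.5';python3 -c "
from look import *
apose(3); P=optics.camera_params('wrist'); snap('wrist','w33');print(lm('flap_bar','wrist',P=P));st()
goa([.664,.2450,.335],downR(.157),2)"
```

```text
time: 56.18
tool_pos: [0.5936, 0.1787, 0.3348]
orientation: [0.447, 0.548, -0.449, 0.546]
contact_force: [-0.1, -0.1, -0.8]
gripper_width: 0.0471
avg p [0.5934 0.1779 0.3358] sd [0.     0.0002 0.0003]
[(0.63, array([0.6673, 0.2486, 0.2753])), (0.15, array([ 0.5219, -0.2419,  0.0038]))]
t 56.43 p [0.5935 0.1778 0.3361] w 0.0468 F [0.4 0.9 0.4] q [0.2  0.27 0.91 0.   1.97 0.  ] jawyaw 0.197 xax [-0.002  0.001 -1.   ]
avg p [0.5935 0.178  0.3358] sd [0.     0.0001 0.0001]
shift [  0.7  82.3 -51.9] rot [ 0.0401 -0.0014  0.0025] rows>= 2.3
```

View pics/w33.png

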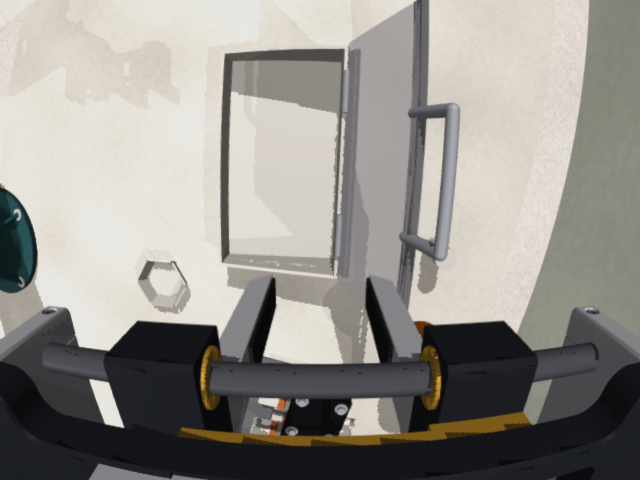

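```bash
python3 -m creep '0 35 -20 0.04 0 0 0.5;0 65 -40 0.04 0 0 0.5;0 83 -52 0.04 0 0 0.5;0 83 -52 0.04 0 0 0.5;0 83 -52 0.04 0 0 0.5;0 83 -52 0.04 0 0 0.5';python3 -c "
from look import *
goa([.6655,.2455,.258],downR(.157),3);snap('wrist','w34');st()"
```

```text
time: 57.03
tool_pos: [0.6646, 0.2457, 0.3351]
orientation: [0.458, 0.539, -0.46, 0.537]
contact_force: [-0.2, -0.1, -0.1]
gripper_width: 0.0469
avg p [0.6643 0.2454 0.3365] sd [0.     0.     0.0003]
shift [78.5  1.4  0.2] rot [ 0.0005 -0.0014  0.0018] rows>= 1.9
t 57.23 p [0.6643 0.2455 0.3367] w 0.0469 F [ 0.9  0.  -0.2] q [0.27 0.5  0.59 0.   2.05 0.12] jawyaw 0.158 xax [-0.002  0.001 -1.   ]
```

View pics/w34.png

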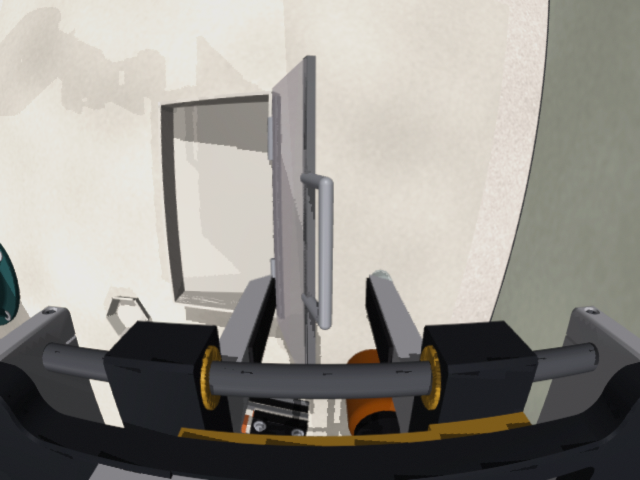

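```bash
python3 -m creep '35 2 0 0 0 0 0.5;60 2 0 0 0 0 0.5;75 2 0 0 0 0 0.5;78 2 0 0 0 0 0.5;78 2 0 0 0 0 0.5;78 2 0 0 0 0 0.5' 15;python3 -c "
from look import *
st();snap('wrist','w35')"; python3 -m creep '0 0 0 0 0 0 1;0 0 0 0 0 0 1;0 0 0 0 0 0 1;0 0 0 0 0 0 1;0 0 0 0 0 0 1;0 0 0 0 0 0 1;0 0 0 0 0 0 1;0 0 0 0 0 0 1' 15;python3 -c "
from look import *
st();apose(3)"
```

```text
time: 57.73
tool_pos: [0.6666, 0.2465, 0.2588]
orientation: [0.459, 0.539, -0.459, 0.537]
contact_force: [0.3, -0.6, 1.1]
gripper_width: 0.0469
t 57.73 p [0.6666 0.2465 0.2588] w 0.0469 F [ 0.3 -0.6  1.1] q [0.27 0.47 0.8  0.   1.88 0.12] jawyaw 0.158 xax [-0.001  0.001 -1.   ]
time: 58.45
tool_pos: [0.6666, 0.2467, 0.2568]
orientation: [0.458, 0.539, -0.46, 0.537]
contact_force: [0.7, -0.0, 0.8]
gripper_width: 0.0095
t 58.45 p [0.6666 0.2467 0.2568] w 0.0095 F [ 0.7 -0.   0.8] q [0.27 0.47 0.8  0.   1.88 0.12] jawyaw 0.158 xax [-0.004  0.001 -1.   ]
avg p [0.6666 0.2467 0.2568] sd [0. 0. 0.]
```

View pics/w35.png

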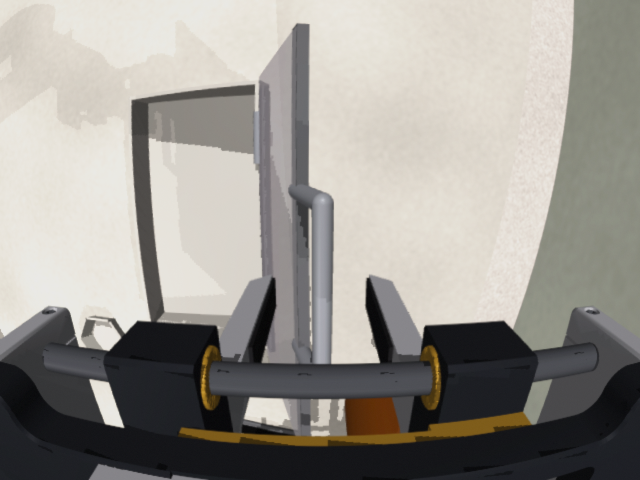

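```bash
python3 -m creep '-3.5 -13 0 0 0 0 1;-6.6 -29.4 0 0 0 0 1;-8.4 -49.4 0 0 0 0 1;-8 -69 0 0 0 0 1;-6 -89 0 0 0 0 1;-6 -89 0 0 0 0 1' 15;python3 -c "
from look import *
st();apose(2)"
```

```text
time: 59.1
tool_pos: [0.5755, 0.2325, 0.264]
orientation: [0.458, 0.54, -0.46, 0.537]
contact_force: [-0.9, 0.9, 1.8]
gripper_width: 0.0095
t 59.1 p [0.5755 0.2325 0.264 ] w 0.0095 F [-0.9  0.9  1.8] q [0.29 0.25 1.07 0.   1.83 0.13] jawyaw 0.159 xax [-0.005  0.001 -1.   ]
avg p [0.5777 0.2329 0.2643] sd [0.0005 0.0001 0.0001]
```

```bash
python3 -m creep '4.3 -19.4 0 0 0 0 1;10.3 -38.6 0 0 0 0 1;18.4 -56.7 0 0 0 0 1;28.1 -74.4 0 0 0 0 1;39.6 -90.6 0 0 0 0 1;46 -98 0 0 0 0 1;52.6 -105.5 0 0 0 0 1;52.6 -105.5 0 0 0 0 1' 15;python3 -c "
from look import *
st();p,_=apose(2);h=np.array([.608,.2355,.083]);ux=np.array([np.cos(.157),np.sin(.157),0]);b=p+[0,0,.019]-h;print(np.hypot(b@ux,b[2]),np.arctan2(b[2],-b@ux)+.19);st()"
```

```text
time: 59.87
tool_pos: [0.4727, 0.2164, 0.2102]
orientation: [0.457, 0.541, -0.46, 0.536]
contact_force: [-4.9, 1.5, 2.7]
gripper_width: 0.0094
t 59.87 p [0.4727 0.2164 0.2102] w 0.0094 F [-4.9  1.5  2.7] q [0.32 0.02 1.43 0.   1.7  0.16] jawyaw 0.159 xax [-0.008  0.001 -1.   ]
avg p [0.4737 0.2166 0.2111] sd [0.0003 0.     0.0003]
0.20006605528957125 1.0162228493238457
t 59.97 p [0.474  0.2166 0.2114] w 0.0093 F [-5.2  1.4  3.4] q [0.32 0.03 1.42 0.   1.7  0.16] jawyaw 0.159 xax [-0.006  0.002 -1.   ]
```

```bash
python3 -m creep '6.5 -8 0 0 0 0 1;14 -15 0 0 0 0 1;29.5 -27.4 0 0 0 0 1;46.5 -38 0 0 0 0 1;64.8 -47 0 0 0 0 1;83.6 -54 0 0 0 0 1;83.6 -54 0 0 0 0 1' 15;python3 -c "
from look import *
st();p,_=apose(2);h=np.array([.608,.2355,.083]);ux=np.array([np.cos(.157),np.sin(.157),0]);b=p+[0,0,.019]-h;print(np.hypot(b@ux,b[2]),np.arctan2(b[2],-b@ux)+.19);st()"
```

```text
time: 60.55
tool_pos: [0.4195, 0.208, 0.1238]
orientation: [0.457, 0.54, -0.46, 0.536]
contact_force: [-0.1, 3.8, -1.5]
gripper_width: 0.0093
t 60.55 p [0.4195 0.208  0.1238] w 0.0093 F [-0.1  3.8 -1.5] q [ 0.34 -0.06  1.68  0.    1.53  0.18] jawyaw 0.159 xax [-0.008  0.001 -1.   ]
avg p [0.4204 0.2081 0.1265] sd [0.0003 0.     0.0007]
0.19956922673582408 0.5086188238823492
t 60.65 p [0.4207 0.2082 0.1273] w 0.0095 F [-3.8  3.5 -0.8] q [ 0.34 -0.06  1.68  0.    1.53  0.18] jawyaw 0.159 xax [-0.006  0.001 -1.   ]
```

```bash
python3 -m creep '19.3 -5.7 0 0 0 0 1;39.1 -8.8 0 0 0 0 1;59 -10 0 0 0 0 1;70 -9.7 0 0 0 0 1;79 -9.2 0 0 0 0 1;87 -8 0 0 0 0 1;87 -8 0 0 0 0 1;87 -8 0 0 0 0 1' 15;python3 -c "
from look import *
st();apose(3);st()"
```

```text
time: 61.32
tool_pos: [0.4109, 0.2065, 0.0401]
orientation: [0.457, 0.541, -0.461, 0.535]
contact_force: [-6.4, 1.5, -1.0]
gripper_width: 0.0095
t 61.32 p [0.4109 0.2065 0.0401] w 0.0095 F [-6.4  1.5 -1. ] q [ 0.34 -0.01  1.81  0.    1.35  0.18] jawyaw 0.158 xax [-0.01  0.   -1.  ]
avg p [0.4109 0.2065 0.0404] sd [0.     0.     0.0001]
t 61.47 p [0.4109 0.2065 0.0404] w 0.0097 F [-7.8  2.5 -2.4] q [ 0.34 -0.01  1.81  0.    1.35  0.18] jawyaw 0.158 xax [-0.01  0.   -1.  ]
```

```bash
python3 -m creep '3 0 0 0 0 0 1;6 0 0 0 0 0 1;9 0 0 0 0 0 1;9 0 0 0 0 0 1' 15;python3 -c "
from look import *
st()"
```

```text
time: 61.8
tool_pos: [0.412, 0.2066, 0.0316]
orientation: [0.457, 0.54, -0.46, 0.536]
contact_force: [-5.6, 3.3, -1.4]
gripper_width: 0.0093
t 61.8 p [0.412  0.2066 0.0316] w 0.0093 F [-5.6  3.3 -1.4] q [ 0.34 -0.    1.82  0.    1.33  0.18] jawyaw 0.158 xax [-0.007  0.001 -1.   ]
```

```bash
python3 -m creep '1.5 0 0 0 0 0 1;1.5 0 0 0 0 0 1;1.5 0 0 0 0 0 0.62;1.5 0 0 0 0 0 0.62;1.5 0 0 0 0 0 0.62;1.5 0 0 0 0 0 0.62;1.5 0 0 0 0 0 0.62;1.5 0 0 0 0 0 0.62' 15;python3 -c "
from look import *
st();snap('wrist','w36')"
```

```text
time: 62.47
tool_pos: [0.4129, 0.2063, 0.0305]
orientation: [0.458, 0.539, -0.459, 0.537]
contact_force: [0.0, 0.3, 0.6]
gripper_width: 0.0355
t 62.47 p [0.4129 0.2063 0.0305] w 0.0355 F [0.  0.3 0.6] q [ 0.34 -0.    1.82  0.    1.32  0.18] jawyaw 0.158 xax [-0.003  0.001 -1.   ]
```

View pics/w36.png

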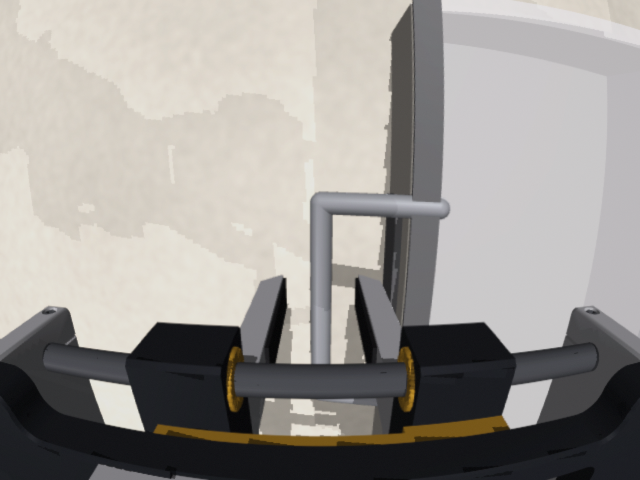

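The flap looks the same as it did at the start. I'll lift clear and take the final checks.

```bash
python3 -m creep '-15 0 0 0 0 0 0.62;-45 0 0 0 0 0 0.62;-85 0 0 0 0 0 0.62;-125 0 0 0 0 0 0.62;-165 0 0 0 0 0 0.62;-200 0 0 0 0 0 0.62;-230 -30 0 0 0 0 0.62;-250 -70 0 0 0 0 0.62;-250 -90 0 0 0 0 0.62;-250 -90 0 0 0 0 0.62';python3 -c "
from look import *
st();im=snap('scene','s37');snap('top','t37')
print(lm('flap_bar','scene'),lm('flap_bar','top'),[lm(n,'scene')[:1] for n in('jar_mid','vial_mid','boat_mid')],[lm(n,'top')[:1] for n in('jar_mid','vial_mid','boat_mid')])
cv2.imwrite('pics/s37c.png',cv2.resize(im[220:400,60:300,::-1],None,fx=3.3,fy=3.3,interpolation=2))"
```

```text
time: 63.35
tool_pos: [0.3224, 0.192, 0.2839]
orientation: [0.46, 0.539, -0.457, 0.538]
contact_force: [1.1, 0.3, -0.4]
gripper_width: 0.0357
t 63.35 p [0.3224 0.192  0.2839] w 0.0357 F [ 1.1  0.3 -0.4] q [ 0.38 -0.31  1.58  0.    1.87  0.22] jawyaw 0.16 xax [ 0.002  0.003 -1.   ]
[(0.81, array([0.4126, 0.205 , 0.0512])), (0.48, array([ 0.5782, -0.211 ,  0.0299]))] [(0.9, array([0.414 , 0.2057, 0.0445])), (0.53, array([ 0.5946, -0.2828,  0.0284])), (0.53, array([ 0.5777, -0.2078,  0.0314]))] [[(0.24, array([ 0.5896, -0.3518,  0.0324]))], [(0.66, array([0.7676, 0.1456, 0.035 ]))], [(0.65, array([0.3761, 0.01  , 0.007 ]))]] [[(0.91, array([ 0.7897, -0.0191,  0.0829]))], [(0.58, array([0.766 , 0.1445, 0.0282]))], [(0.57, array([0.3773, 0.0148, 0.0107]))]]
```

View pics/s37.png

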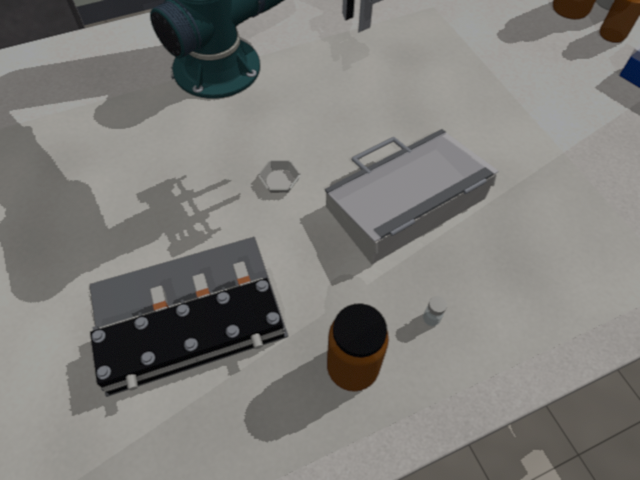

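View pics/s37c.png

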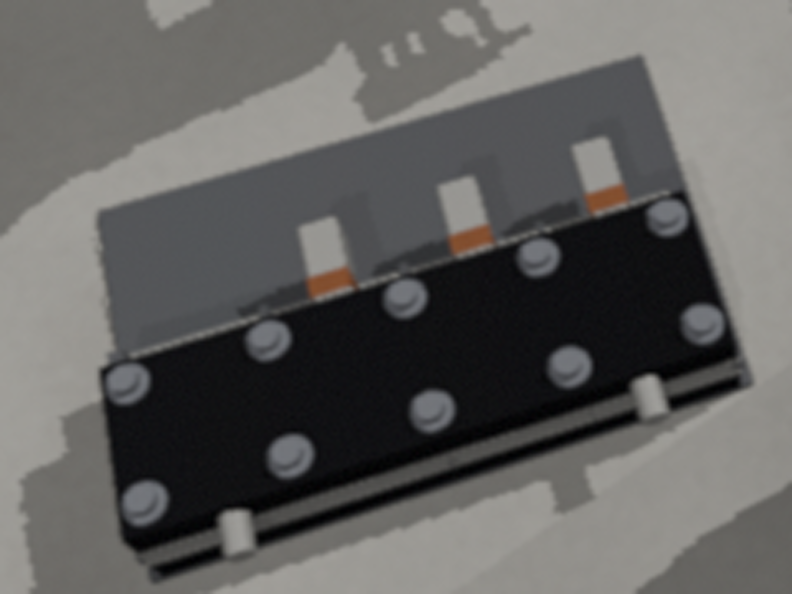

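View pics/t37.png

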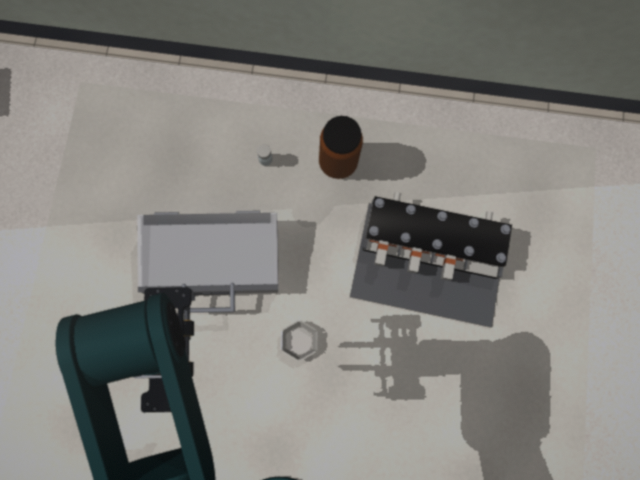

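B's block lies exactly on the line between A and C, the flap is shut and the bystanders have not moved. I'm handing in.

```bash
python3 -c "
from look import *
print(robot.hand_in());st()"
```

```text
the job is handed in; nothing more can be done
None
the job is handed in; nothing more can be done
```

The job is done and handed in at about 63 s of the 210 s allowed. I opened the flap until it leaned back, moved all three plates from the store into three neighbouring cell slots, pushed each until its block stopped on the stack, and closed the flap.

- **Plate knocked out:** the second plate was found about 1 cm out of its slot after I had checked it home. I pushed it back, then gripped it to take out a slight turn and re-seated it.
- **Plates:** each block stopped hard against the stack at about 12–17 N. In the last pictures the three blocks line up with each other, and close-up views had matched the predicted home position to about 1 mm.
- **Flap and store:** the store was empty before I closed it. The flap bar read 0.045–0.051 m high, against 0.049 m when shut.
- **Bystanders:** the jar (top view only), vial and boat read within about 5 mm of where they started, which is about the detector's error.
- **Checks that disagreed:**
  - The plate detector was unreliable, so I measured the plates from the pictures instead.
  - A visible orange strip first made the first plate look about 5 mm short. It was the plate's own rear edge, and pushing harder did not move it.
- **Highest force:** the strongest reading was about 29 N at the wrist, while lifting the flap, against the 120 N limit. I corrected the path then, and the rest of the lift stayed under about 10 N.

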